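# Slide the top ceramic plate out of its cradle and lay it on the casting bed

### The arm

A 6-joint arm with a two-finger parallel gripper is mounted at the origin on a cart in front of the work surface, level with it; the furniture and walls round the work are solid. World frame = base frame: x ahead of the robot, y to its left, z up, the work surface at z = 0. Lengths are in mm, angles in degrees, forces in N, time in s.
With the tool pointing down it reaches from about 300 to 850 mm from the base axis. Payload 4.2 kg.
Tool frame: the origin (TCP) lies at the very end of the fingers, on their centre line; the grasp point (between the pads) lies 19 mm behind it; z points along the fingers, y is the direction in which the jaws open and shut (so a half turn about z gives the same grasp; the last joint's range is limited). The gripper opens to 91 mm and grips with 3 to 60 N. Pads are 32 mm wide; open, the fingers measure 118 mm over their backs; the gripper's body (76 mm by 178 mm) begins 60 mm behind the grasp point.
Start: joints at [-70.13, 18.312, 89.639, -0, 72.044, -1.146], TCP at [206.217, -536.768, 187.976] pointing down, gripper open.
Joint ranges: [-177.97, 177.97], [-48.28, 115.42], [12.27, 149.76], [-77.06, 257.06], [2.81, 150.46], [-146.56, 146.56]. Speed limits (degrees/s): [147.25, 147.25, 180, 180, 180, 180].

### API

Orientations are given as [roll, pitch, yaw] about the fixed x, y, z axes, in that order (R = Rz(yaw) Ry(pitch) Rx(roll)).
In Python, from workcell import telemetry, grab_frame, job gives the robot as it stands.
- The arm moves only by the tool drive_tool, never from a script. Its argument "moves" is a list of rows, each an object of numbers: "claw": the closure, from -1 (fully open) to 1 (shut); "dx", "dy", "dz": the shift along the tool's x, y, z in units of 20 mm (1.0 is 20 mm); "yaw": the turn about the tool's z in units of 0.15 rad (1.0 is 0.15 rad). In form: [{"claw": .., "dx": .., "dy": .., "dz": .., "yaw": ..}, ...]. A call has 1 to 5 rows; each row shifts and turns the pose as measured when the row begins, along the tool's axes as they then stand; what a row does not reach is not made up. A row lasts 1/8 s, in which the tool goes at most 62.5 mm and 10.7 degrees, less where a joint would pass 70% of its speed; a pose out of reach is approached as far as the arm can. A call with a number of a shift or a turn outside -1 to 1 is refused whole. A call with a gripper value outside its range is refused whole. The fingers move at their own pace and stop on an object; "grip_force" is the grip in N (left out, the last holds). Time passes only in rows, so rows that do not move let the fingers close. It gives the time, the measured TCP pose, the force and the opening at its end, in the units of the state.
- telemetry.state(): the state, without advancing time (a new reading comes with each control period).
- grab_frame(name): name is "scene" or "top"; returns a dict with "color" (384x512x3 uint8, blue, green, red), "vertical_fov" (degrees; the focal length in pixels is half the picture's height over the tangent of half this angle, whatever the lens; pixels are square), "cx", "cy" (the principal point, pixels), "pose" (4x4, takes a point from camera to world coordinates). Camera axes: x right, y down, z forward; pixel columns grow to the right and rows downward; lengths in mm; the calibration is good to about 2 mm. A picture is of the moment at which its call begins. There is no depth.
- job.job_done(): hands the job in, once; it reports no verdict.
The state is a dict: "time_s": time; "qpos": joint angles; "qvel": joint speeds; "effort": joint torques, N m; "ee_pos": TCP position; "ee_rot": TCP orientation; "force": force on the tool from outside, world axes, zero at the start; "torque": the same for the moment, N m; "gripper_width": finger opening in mm.
Only numpy, scipy, OpenCV 4.12 (cv2) and the standard library are available. Lean on these libraries where they do the work, as an engineer would, in place of code of your own. Each camera call takes 0.05 s, during which the arm holds its last target.

### The job

Lift the small red kit box off the stack of white ceramic plates and stand it upright on the free worktop. Then slide only the top plate out over the open front of its grey cradle until its end overhangs by a few centimetres, still lying on the stack; pinch it by the overhanging end, lift it off without dropping it onto the worktop, and lay it flat on the aluminium casting bed between the end stops and the side tabs. Leave the two lower plates in the cradle and do not disturb the other things on the bench.

Things in the scene. Friction and masses are not known exactly. Their poses are not given: they have to be found in the camera images.
- plate_top_center (a point): Centre (mid-thickness) of the top one of three identical smooth white ceramic plates stacked in the cradle: 140 x 62 x 6 mm (x long, y wide), 0.11 to 0.22 kg. Long side along the cradle's x, underside 40 mm above the worktop. Friction on the plate below about 0.25. Slid more than about 65 mm forward it tips off the front.
- plate_middle_center (a point): Centre of the second plate, directly under the top one, same size; held in the cradle by the front sill and rear lip. Stays in place.
- plate_bottom_center (a point): Centre of the third, lowest plate, same size. Stays in place.
- cradle: Grey storage cradle, fixed, 160 x 82 x 45 mm; origin: centre of its underside, on the worktop. Its open front is its -x end, towards the robot. Side walls (8 mm thick, tops at z = 45 mm) leave 2 mm beside the plates: no room for fingers. Front sill and rear lip (|x| = 72 to 80, tops at z = 37) hold the two lower plates; the top plate (z = 40 to 46) is free to slide out over the sill.
- bed: Aluminium casting bed, fixed, base 180 x 90 x 6 mm; origin: centre of its underside, on the worktop; x along its length. A bar 148 x 36, top at z = 36, carries the plate (its centre then at z = 39, either way round; finger room below its long edges). Black end stops: inner faces at x = +-74, tops z = 44. Black side tabs at mid-length: inner faces at y = +-34.5, 18 mm long, tops z = 42 (all mm).
- kit_box_center (a point): Small closed red cardboard kit box lying on the top plate, 90 x 50 x 55 mm (x, y, z), about 0.1 kg; the point is its centre. It can be gripped across its 50 mm width.
- flask_small: Bystander: conical glass flask, 68 mm across the foot, 109 mm high, behind the work (a lamp and cabinet hang over the wall side behind it: keep the arm low there); origin at the centre of its underside.
- bottle_amber: Bystander: amber bottle with black cap, 58 mm across, 108 mm high, behind the work; origin at the centre of its underside.
- lab_timer: Bystander: flat white timer, 64 x 68 x 18 mm, left of the work; origin at the centre of its underside.
- tape_roll_white: Bystander: white roll of tape lying flat, 55 mm across, 13 mm high, behind the work; origin at the centre of its underside.
Not all that is in view belongs to the job. Of the things that look like the part that bears kit_box_center, the larger one is meant.

How it is judged (in metres and radians):
On the way, in this order (a step that is already met when the one before it is completed fails the run):
1. the kit box stands upright on the worktop, let go, the top plate still in the cradle (height (world z) of kit_box_center below 0.033 m and angle between kit_box_center's own z axis and vertical below 0.1 rad and contact force between kit_box and the fingers below 0.1 N and x of plate_top_center in the frame of cradle above -0.012 m), for 0.2 s.
2. the top plate overhangs the cradle's front by at least 25 mm (slid 35 mm or more), still lying flat on the stack (x of plate_top_center in the frame of cradle below -0.035 m and angle between plate_top_center's own z axis and vertical below 0.06 rad and z of plate_top_center in the frame of cradle between 0.04 and 0.046 m), for 0.2 s.
3. the top plate is pinched and lifted clear (contact force between plate_top and the fingers above 1 N and height (world z) of plate_top_center above 0.07 m), for 0.1 s.
At the end, for the whole second after the job is handed in: The top plate lies flat on the casting bed between the stops and tabs (centre within 7 mm along and 6.5 mm across, height within 2.5 mm, tilt under 0.04 rad), at rest and released; the kit box stands upright on the worktop, released; the two lower plates are in the cradle (within 8 mm) (x of plate_top_center in the frame of bed between -0.007 and 0.007 m and y of plate_top_center in the frame of bed between -0.0065 and 0.0065 m and z of plate_top_center in the frame of bed between 0.0365 and 0.0415 m and angle between the x axis of plate_top_center and the x axis of bed, either way round below 0.15 rad and angle between plate_top_center's own z axis and vertical below 0.04 rad and linear speed of plate_top below 0.02 m/s and contact force between each of plate_top, kit_box and the fingers below 0.1 N and height (world z) of kit_box_center below 0.033 m and angle between kit_box_center's own z axis and vertical below 0.1 rad and x of plate_middle_center in the frame of cradle between -0.008 and 0.008 m and y of plate_middle_center in the frame of cradle between -0.007 and 0.007 m and z of plate_middle_center in the frame of cradle between 0.034 and 0.04 m and x of plate_bottom_center in the frame of cradle between -0.008 and 0.008 m and y of plate_bottom_center in the frame of cradle between -0.007 and 0.007 m and z of plate_bottom_center in the frame of cradle between 0.028 and 0.034 m); the robot touches nothing.
It fails at once if the plate is dropped to the worktop (its centre below 20 mm) (height (world z) of plate_top_center below 0.02 m).
It fails at once if the flask is moved by more than 20 mm or tipped (distance of flask_small from where it was at the start of the episode above 0.02 m or angle between flask_small's own z axis and vertical above 0.3 rad).
It fails at once if the amber bottle is moved by more than 20 mm or tipped (distance of bottle_amber from where it was at the start of the episode above 0.02 m or angle between bottle_amber's own z axis and vertical above 0.3 rad).
It fails at once if the timer is moved by more than 20 mm or tipped (distance of lab_timer from where it was at the start of the episode above 0.02 m or angle between lab_timer's own z axis and vertical above 0.3 rad).
It fails at once if the tape roll is moved by more than 20 mm or tipped (distance of tape_roll_white from where it was at the start of the episode above 0.02 m or angle between tape_roll_white's own z axis and vertical above 0.3 rad).
It also fails if it takes over 61 s, if anything falls off the work surface, if the arm or the gripper's body presses on something with over 40 N, if the wrist force passes 120 N, or if a joint passes its speed limit or range.

## Working session

There is one attempt and no reset: what is moved stays moved. The work goes in short steps, Python scripts to look and compute and a tool call to move; the robot and the scene stay as the last step left them, time stands still between calls to the robot, and variables do not carry over. Pictures are saved under pics/ and viewed, and the job is handed in when it is done.

Besides the shell and the picture viewer there is one more tool, called after "Request:" as a command line: name --argument value ..., lists and objects as JSON in quotes. drive_tool: Moves the arm, as the interface text tells. Its arguments: {"type":"object","properties":{"moves":{"type":"array"},"grip_force":{"type":"number"}},"required":["moves"]}

```bash
mkdir -p pics; ls; python3 - <<'E'
from workcell import telemetry, grab_frame
import cv2,json,numpy as np
s=telemetry.state();print({k:np.round(v,3).tolist() for k,v in s.items()})
for n in("scene","top"):
    f=grab_frame(n);cv2.imwrite(f"pics/{n}0.png",cv2.resize(f["color"],(800,600),interpolation=cv2.INTER_CUBIC));np.save(f"pics/{n}0.npy",f["color"])
    print(n,f["vertical_fov"],f["cx"],f["cy"],np.round(f["pose"],4).tolist(),f["color"].shape)
E
```

```text
pics
{'time_s': 0.0, 'qpos': [-70.13, 18.351, 89.706, 0.0, 72.044, -1.146], 'qvel': [0.053, 0.063, -0.05, -0.078, -0.128, 0.054], 'effort': [0.002, -41.246, -23.197, 0.073, 0.046, -0.0], 'ee_pos': [206.025, -536.234, 187.13], 'ee_rot': [-179.899, -0.002, 21.016], 'force': [-0.236, -0.78, 0.161], 'torque': [0.047, 0.018, 0.011], 'gripper_width': 91.445}
scene 42.257966023676744 253.3157646042597 183.23983531550724 [[-0.9458, -0.2396, 0.2194, 233.1645], [-0.3248, 0.6808, -0.6565, 725.2774], [0.0079, -0.6922, -0.7217, 1044.4564], [0.0, 0.0, 0.0, 1.0]] (384, 512, 3)
top 51.241079310318625 255.32102705257572 189.4463690003976 [[0.0137, -0.9877, 0.156, 401.969], [-0.9991, -0.0073, 0.0416, -162.7297], [-0.04, -0.1565, -0.9869, 1000.5818], [0.0, 0.0, 0.0, 1.0]] (384, 512, 3)
```

View pics/scene0.png

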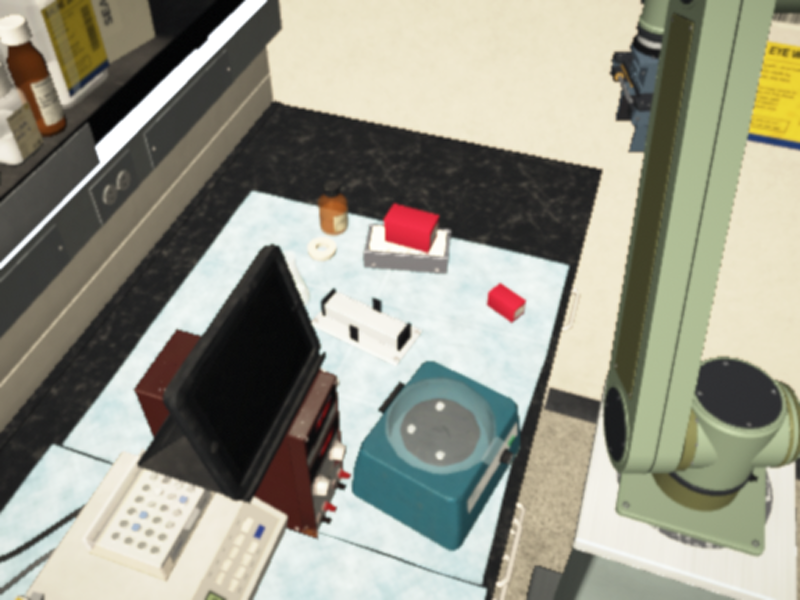

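View pics/top0.png

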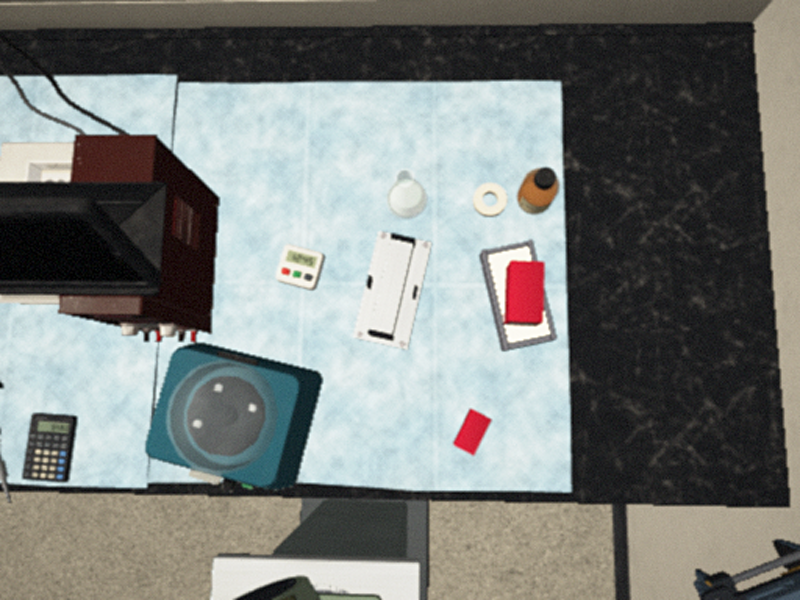

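Two red things fit the kit box: the one on the plates at top (525,293) and a smaller loose one at top (472,432). The description means the larger one, on the stack. I'll check it in an enlarged crop.

```bash
python3 - <<'E'
import cv2,numpy as np
t=np.load("pics/top0.npy");s=np.load("pics/scene0.npy")
# top crop cols 220-360, rows 130-300
c=t[145:230,222:362];cv2.imwrite("pics/c1.png",cv2.resize(c,None,fx=5.7,fy=5.7,interpolation=cv2.INTER_CUBIC)[:600,:800])
c=s[120:240,190:350];cv2.imwrite("pics/c2.png",cv2.resize(c,None,fx=5,fy=5,interpolation=cv2.INTER_CUBIC))
E
```

```text
(no output)
```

View pics/c1.png

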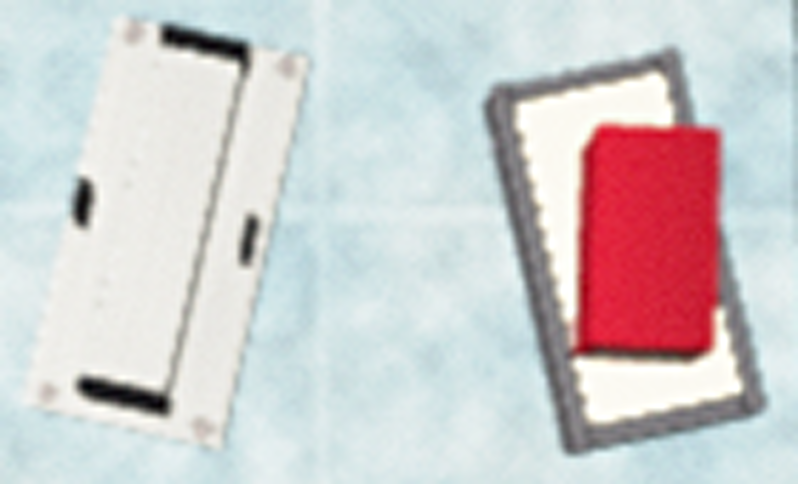

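View pics/c2.png

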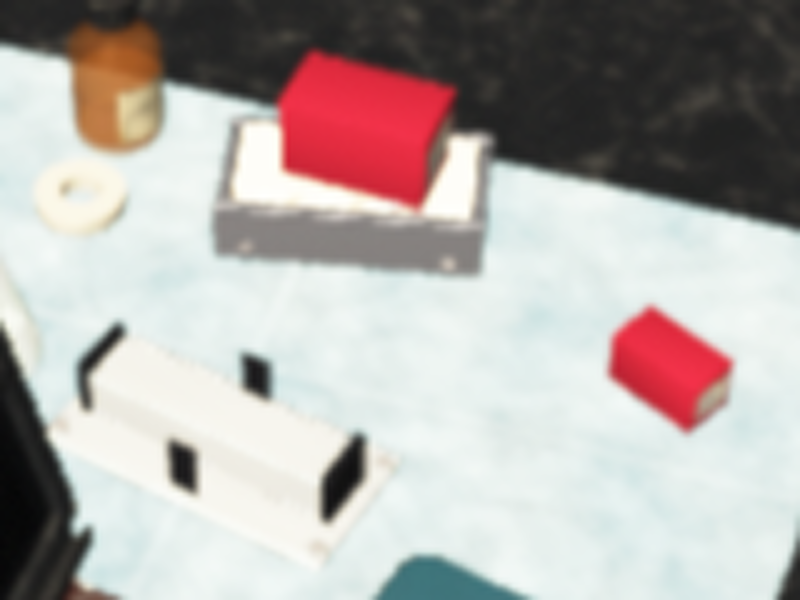

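```bash
cat > h.py <<'E'
import cv2,numpy as np,itertools
from scipy.optimize import minimize
S=8
def cam(f):
    H=f["color"].shape[0];F=H/2/np.tan(np.radians(f["vertical_fov"])/2)
    return F,f["cx"],f["cy"],np.linalg.inv(f["pose"])
def proj(c,P):
    F,cx,cy,T=c;P=np.atleast_2d(P);q=P@T[:3,:3].T+T[:3,3]
    return np.c_[cx+F*q[:,0]/q[:,2],cy+F*q[:,1]/q[:,2]]
def ray(c,u,v,z):
    F,cx,cy,T=c;M=np.linalg.inv(T);d=M[:3,:3]@[(u-cx)/F,(v-cy)/F,1];return M[:3,3]+d*(z-M[2,3])/d[2]
def boxpts(x,y,yaw,L,W,z0,z1):
    a=np.radians(yaw);R=np.array([[np.cos(a),-np.sin(a)],[np.sin(a),np.cos(a)]])
    return np.array([np.r_[R@[sx*L/2,sy*W/2]+[x,y],z] for sx,sy,z in itertools.product((-1,1),(-1,1),(z0,z1))])
def render(c,hulls,roi):  # roi u0,v0,u1,v1 -> coverage
    u0,v0,u1,v1=roi;im=np.zeros(((v1-v0)*S,(u1-u0)*S),np.uint8)
    for P in hulls:
        p=(proj(c,P)-[u0,v0]+.5)*S-.5
        h=cv2.convexHull(p.astype(np.float32))
        cv2.fillPoly(im,[np.round(h*16).astype(np.int32)],255,shift=4)
    return cv2.resize(im,(u1-u0,v1-v0),interpolation=cv2.INTER_AREA)/255.
def grab():
    from workcell import grab_frame
    return {n:grab_frame(n) for n in("scene","top")}
E
python3 - <<'E'
import numpy as np,pickle
from h import *
F=grab();pickle.dump(F,open("f0.pkl","wb"))
t=F["top"];c=cam(t)
k=lambda u,v:(222+u/5.7-.41,145+v/5.7-.41)
for n,z,L in(("bed",6,[(118,18),(308,60),(222,445),(30,402)]),("cradle",45,[(508,90),(672,50),(765,408),(580,450)]),("box",101,[(600,125),(720,128),(712,352),(580,350)])):
    P=np.array([ray(c,*k(*p),z) for p in L]);print(n,P.round(0).tolist(),P.mean(0).round(1),[np.linalg.norm(P[i]-P[i-1]).round(1) for i in range(4)])
P=[ray(c,u*.64,v*.64,13) for u,v in((457,410),(490,412),(487,455),(455,440))];print(np.round(P))
for n in F:
  im=F[n]["color"]
  for q in ([(300,240),(340,260),(360,175),(240,185)] if n=='top' else [(250,220),(300,190),(260,160)]): print(n,q,im[q[1],q[0]])
E
```

```text
bed [[667.0, -86.0, 6.0], [648.0, -171.0, 6.0], [476.0, -135.0, 6.0], [494.0, -50.0, 6.0]] [ 571.2 -110.6    6. ] [np.float64(177.0), np.float64(87.5), np.float64(176.1), np.float64(86.3)]
cradle [[626.0, -256.0, 45.0], [643.0, -326.0, 45.0], [491.0, -362.0, 45.0], [472.0, -285.0, 45.0]] [ 558.1 -307.2   45. ] [np.float64(155.8), np.float64(72.0), np.float64(156.8), np.float64(78.8)]
box [[598.0, -287.0, 101.0], [597.0, -335.0, 101.0], [507.0, -330.0, 101.0], [508.0, -278.0, 101.0]] [ 552.7 -307.6  101. ] [np.float64(91.1), np.float64(47.6), np.float64(90.1), np.float64(51.6)]
[[ 380. -214.   13.]
 [ 378. -264.   13.]
 [ 313. -259.   13.]
 [ 335. -210.   13.]]
scene (250, 220) [228 236 238]
scene (300, 190) [239 241 230]
scene (260, 160) [238 250 253]
top (300, 240) [230 228 206]
top (340, 260) [231 230 214]
top (360, 175) [228 223 196]
top (240, 185) [232 236 237]
```

```bash
cat >> h.py <<'E'
def loc(x,y,yaw,cx,cy,L,W,z0,z1):
    a=np.radians(yaw);return boxpts(x+np.cos(a)*cx-np.sin(a)*cy,y+np.sin(a)*cx+np.cos(a)*cy,yaw,L,W,z0,z1)
def bedh(x,y,w):
    return [loc(x,y,w,0,0,180,90,0,6),loc(x,y,w,0,0,148,36,6,36)]+[loc(x,y,w,s*78,0,8,36,6,44) for s in(1,-1)]+[loc(x,y,w,0,s*37,18,5,6,42) for s in(1,-1)]
def redm(im):
    im=im.astype(float);r=im[...,2]-np.maximum(im[...,1],im[...,0]);return np.clip(r/170,0,1)
def fit(F,names,maskf,hullf,p0,pad=8):
    D=[]
    for n in names:
        c=cam(F[n]);q=np.vstack([proj(c,P) for P in hullf(*p0)])
        u0,v0=np.floor(q.min(0)-pad).astype(int);u1,v1=np.ceil(q.max(0)+pad).astype(int)
        u0,v0=max(u0,0),max(v0,0);u1,v1=min(u1,512),min(v1,384)
        D.append((c,(u0,v0,u1,v1),maskf(F[n]["color"])[v0:v1,u0:u1]))
    def cost(p): return sum(((render(c,hullf(*p),r)-m)**2).sum() for c,r,m in D)
    best=None
    n=len(p0);sim=np.vstack([p0]+[np.array(p0)+np.eye(n)[i]*5 for i in range(n)])
    r=minimize(cost,p0,method="Nelder-Mead",options=dict(initial_simplex=sim,xatol=.05,fatol=.01))
    r=minimize(cost,r.x,method="Nelder-Mead",options=dict(initial_simplex=r.x+np.vstack([np.zeros(n),np.eye(n)*2]),xatol=.05,fatol=.01))
    return r.x.round(2),round(r.fun,1)
def nocloth(im):
    im=cv2.GaussianBlur(im,(0,0),.5).astype(float);d=im[...,0]-im[...,2]
    m=np.clip((11-d)/12,0,1);dark=np.clip((190-im[...,1])/60,0,1);return np.maximum(m,dark)
E
python3 - <<'E'
import pickle;from h import *
F=pickle.load(open("f0.pkl","rb"))
for n in F:
    r=redm(F[n]["color"]);cv2.imwrite(f"pics/m_{n}.png",cv2.resize((nocloth(F[n]["color"])*255).astype(np.uint8),(800,600)));print(r.max())
for names in(["top"],["scene"],["top","scene"]):
    print(names)
    print("box",fit(F,names,redm,lambda x,y,w:[boxpts(x,y,w,90,50,46,101)],[552,-308,-2]))
    print("bed",fit(F,names,nocloth,bedh,[571,-110,-12]))
    print("cradle",fit(F,names,nocloth,lambda x,y,w,*a:[boxpts(x,y,w,160,82,0,45),boxpts(552.7,-307.6,-2,90,50,46,101)],[558,-307,13]))
E
```

```text
1.0
1.0
['top']
box (array([ 555.64, -308.87,   -2.63]), np.float64(74.1))
bed (array([ 571.51, -109.2 ,  -12.5 ]), np.float64(15.7))
cradle (array([ 558.64, -306.44,   12.19]), np.float64(363.5))
['scene']
box (array([ 553.4 , -312.55,   -0.8 ]), np.float64(47.6))
bed (array([ 568.08, -109.62,  -12.57]), np.float64(1455.8))
cradle (array([ 558.05, -310.17,   13.27]), np.float64(1475.9))
['top', 'scene']
box (array([ 554.32, -309.45,   -2.34]), np.float64(137.7))
bed (array([ 570.46, -109.26,  -12.55]), np.float64(1506.8))
cradle (array([ 558.29, -306.6 ,   12.51]), np.float64(1858.0))
```

View pics/m_top.png

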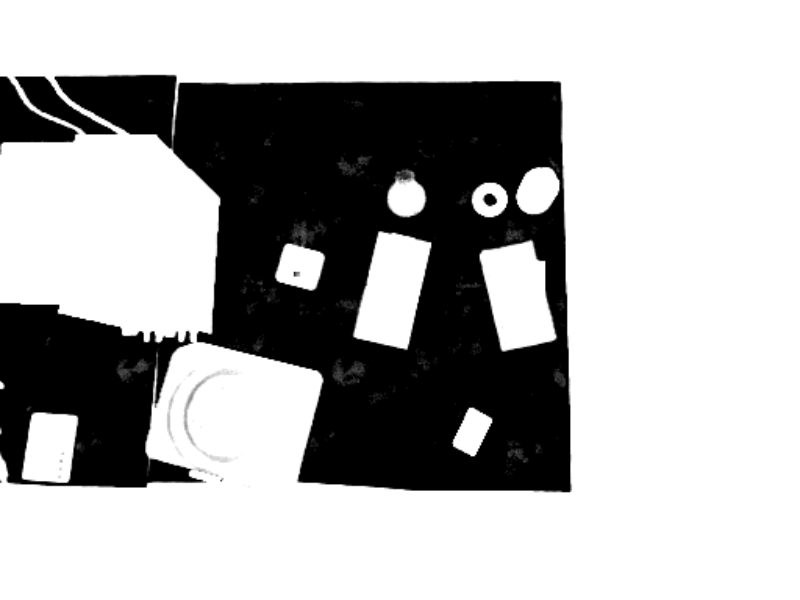

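```bash
cat > go.py <<'E'
import sys,numpy as np
from scipy.spatial.transform import Rotation as R
from workcell import telemetry
def rem(*t):
    s=telemetry.state();r=R.from_euler("xyz",s["ee_rot"],degrees=True)
    d=r.inv().apply(np.array(t[:3])-s["ee_pos"])/20
    print("t",round(s["time_s"],2),"pos",np.round(s["ee_pos"],1),"rot",np.round(s["ee_rot"],1),"w",round(s["gripper_width"],1),"F",np.round(s["force"],1))
    print("units dx dy dz",d.round(2),"yaw",round(np.radians(((s["ee_rot"][2]-t[3])+180)%360-180)/.15,2), "| dx,dy after yaw",(R.from_euler("xyz",[180,0,t[3]],degrees=True).inv().apply(np.array(t[:3])-s["ee_pos"])/20).round(2))
if len(sys.argv)>4: rem(*map(float,sys.argv[1:5]))
E
python3 go.py 554.5 -309.5 187 -2
python3 - <<'E'
import pickle;from h import *
F=pickle.load(open("f0.pkl","rb"));c=cam(F["top"])
for n,u,v,z in(("bottle",543,178,108),("tape",490,200,13),("flask foot",407,197,20),("timer",300,268,18),("smallbox",472,432,25),("teal corner",322,372,60)):print(n,ray(c,u*.64,v*.64,z).round(0))
E
```

```text
t 0.2 pos [ 206.1 -536.5  187.4] rot [-179.9   -0.    21. ] w 91.2 F [0.1 0.  0.1]
units dx dy dz [20.33 -4.35  0.03] yaw 2.68 | dx,dy after yaw [ 17.01 -11.95   0.02]
bottle [ 721. -335.  108.]
tape [ 718. -267.   13.]
flask foot [ 720. -132.   20.]
timer [602.  39.  18.]
smallbox [ 348. -236.   25.]
teal corner [434.  -9.  60.]
```

Request:
drive_tool --moves '[{"claw": -1,"dx": 1,"dy": -0.6,"dz": 0,"yaw": 0.67},{"claw": -1,"dx": 1,"dy": -0.6,"dz": 0,"yaw": 0.67},{"claw": -1,"dx": 1,"dy": -0.6,"dz": 0,"yaw": 0.67},{"claw": -1,"dx": 1,"dy": -0.6,"dz": 0,"yaw": 0.67},{"claw": -1,"dx": 1,"dy": -0.6,"dz": 0,"yaw": 0}]'

```text
time_s: 0.82
ee_pos: [295.1, -460.2, 186.2]
ee_rot: [-179.8, 0.1, -3.0]
force: [-0.2, -0.7, -1.3]
gripper_width: 90.6
```

Request:
drive_tool --moves '[{"claw": -1,"dx": 1,"dy": -0.7,"dz": 0,"yaw": 0},{"claw": -1,"dx": 1,"dy": -0.7,"dz": 0,"yaw": 0},{"claw": -1,"dx": 1,"dy": -0.7,"dz": 0,"yaw": 0},{"claw": -1,"dx": 1,"dy": -0.7,"dz": 0,"yaw": 0},{"claw": -1,"dx": 1,"dy": -0.7,"dz": 0,"yaw": 0}]'

```text
time_s: 1.45
ee_pos: [401.4, -392.7, 185.2]
ee_rot: [-179.7, 0.2, -3.0]
force: [0.5, -0.6, 0.3]
gripper_width: 91.4
```

```bash
python3 go.py 554.5 -309.5 187 -2
```

```text
t 1.45 pos [ 401.4 -392.7  185.2] rot [-179.7    0.2   -3. ] w 91.4 F [ 0.5 -0.6  0.3]
units dx dy dz [ 7.43 -4.56 -0.1 ] yaw -0.12 | dx,dy after yaw [ 7.5  -4.43 -0.09]
```

Request:
drive_tool --moves '[{"claw": -1,"dx": 1,"dy": -0.6,"dz": 0,"yaw": -0.1},{"claw": -1,"dx": 1,"dy": -0.6,"dz": 0,"yaw": 0},{"claw": -1,"dx": 1,"dy": -0.6,"dz": 0,"yaw": 0},{"claw": -1,"dx": 1,"dy": -0.6,"dz": 0,"yaw": 0},{"claw": -1,"dx": 1,"dy": -0.6,"dz": 0,"yaw": 0}]'

```text
time_s: 2.08
ee_pos: [507.1, -333.9, 184.0]
ee_rot: [-179.7, 0.3, -2.1]
force: [0.3, -0.6, 0.6]
gripper_width: 91.4
```

Request:
drive_tool --moves '[{"claw": -1,"dx": 0.9,"dy": -0.6,"dz": 0.4,"yaw": 0},{"claw": -1,"dx": 0.8,"dy": -0.6,"dz": 0.4,"yaw": 0},{"claw": -1,"dx": 0.5,"dy": -0.3,"dz": 0.4,"yaw": 0},{"claw": -1,"dx": 0,"dy": 0,"dz": 0.2,"yaw": 0}]'

```text
time_s: 2.58
ee_pos: [555.9, -302.3, 153.1]
ee_rot: [-179.7, 0.4, -2.0]
force: [0.0, 0.1, 0.4]
gripper_width: 91.2
```

```bash
python3 go.py 554.5 -309.5 68 -2; python3 - <<'E'
from h import *
F=grab();s=F["top"]["color"];cv2.imwrite("pics/a1.png",cv2.resize(s[120:270,250:450],None,fx=4,fy=4,interpolation=cv2.INTER_CUBIC))
s=F["scene"]["color"];cv2.imwrite("pics/a2.png",cv2.resize(s[90:240,190:390],None,fx=4,fy=4,interpolation=cv2.INTER_CUBIC))
E
```

```text
t 2.58 pos [ 555.9 -302.3  153.1] rot [-179.7    0.4   -2. ] w 91.2 F [0.  0.1 0.4]
units dx dy dz [-0.03  0.39  4.25] yaw 0.0 | dx,dy after yaw [-0.06  0.36  4.25]
```

View pics/a2.png

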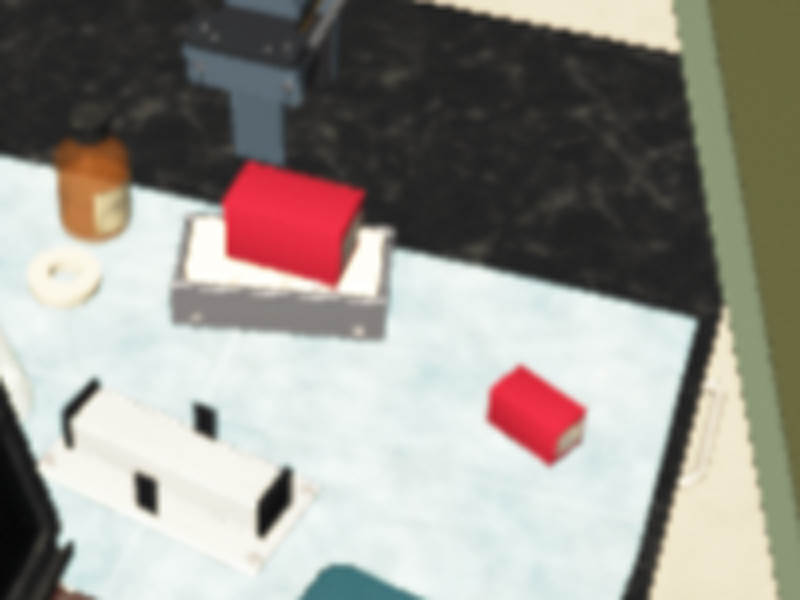

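```bash
python3 - <<'E'
from h import *
F=grab()
for n in F:print(n,proj(cam(F[n]),[[555.9,-302.3,153.1],[555.9,-302.3-60,153.1],[555.9,-302.3+60,153.1],[554,-309,101]]).round(1).tolist())
E
```

```text
scene [[261.0, 126.0], [267.6, 113.4], [254.0, 139.4], [262.0, 138.8]]
top [[337.5, 180.8], [365.9, 181.0], [309.3, 180.6], [336.8, 185.8]]
```

View pics/a1.png

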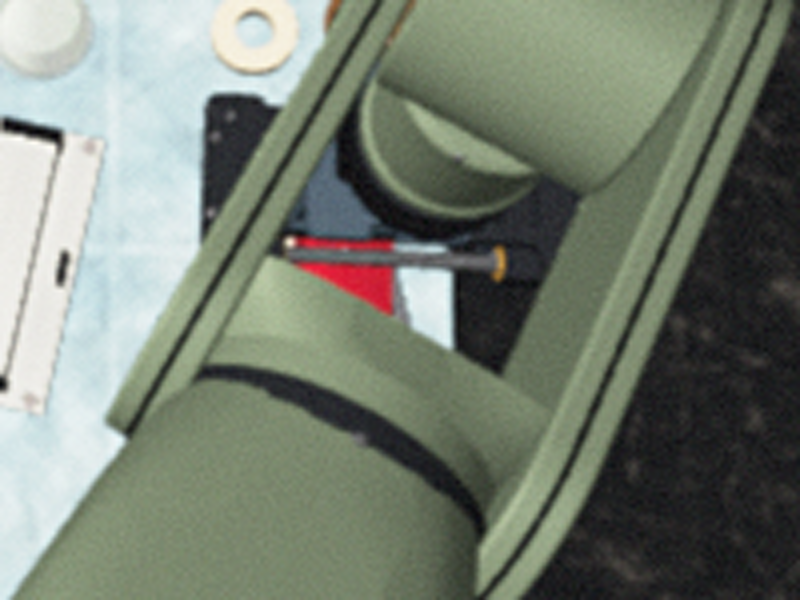

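Request:
drive_tool --moves '[{"claw": -1,"dx": 0,"dy": 0.36,"dz": 0.6,"yaw": 0},{"claw": -1,"dx": 0,"dy": 0,"dz": 1,"yaw": 0},{"claw": -1,"dx": 0,"dy": 0,"dz": 1,"yaw": 0},{"claw": -1,"dx": 0,"dy": 0,"dz": 1,"yaw": 0},{"claw": -1,"dx": 0,"dy": 0,"dz": 0.3,"yaw": 0}]'

```text
time_s: 3.4
ee_pos: [552.8, -314.8, 74.0]
ee_rot: [-179.9, 0.2, -2.3]
force: [0.5, 0.2, -0.9]
gripper_width: 91.0
```

```bash
python3 go.py 554.5 -309.5 68 -2
```

```text
t 3.4 pos [ 552.8 -314.8   74. ] rot [-179.9    0.2   -2.3] w 91.0 F [ 0.5  0.2 -0.9]
units dx dy dz [ 0.08 -0.27  0.3 ] yaw -0.04 | dx,dy after yaw [ 0.08 -0.27  0.3 ]
```

Request:
drive_tool --moves '[{"claw": -1,"dx": 0.05,"dy": -0.2,"dz": 0.2,"yaw": 0},{"claw": -1,"dx": 0,"dy": 0,"dz": 0,"yaw": 0}]'

```text
time_s: 3.65
ee_pos: [553.9, -311.4, 70.0]
ee_rot: [-179.9, 0.2, -2.4]
force: [-0.1, 0.5, -0.1]
gripper_width: 91.7
```

Request:
drive_tool --moves '[{"claw": 1,"dx": 0,"dy": 0,"dz": 0,"yaw": 0},{"claw": 1,"dx": 0,"dy": 0,"dz": 0,"yaw": 0},{"claw": 1,"dx": 0,"dy": 0,"dz": 0,"yaw": 0},{"claw": 1,"dx": 0,"dy": 0,"dz": 0,"yaw": 0},{"claw": 1,"dx": 0,"dy": 0,"dz": 0,"yaw": 0}]' --grip_force 12

```text
time_s: 4.28
ee_pos: [555.1, -311.9, 72.1]
ee_rot: [-180.0, -0.0, -2.4]
force: [-0.5, 0.5, -0.2]
gripper_width: 49.6
```

Request:
drive_tool --moves '[{"claw": 1,"dx": 0,"dy": 0,"dz": 0,"yaw": 0},{"claw": 1,"dx": 0,"dy": 0,"dz": 0,"yaw": 0}]'

```text
time_s: 4.53
ee_pos: [555.1, -311.9, 72.1]
ee_rot: [-180.0, -0.0, -2.4]
force: [-0.5, 0.2, -0.3]
gripper_width: 49.8
```

Request:
drive_tool --moves '[{"claw": 1,"dx": 0,"dy": 0,"dz": -0.5,"yaw": 0},{"claw": 1,"dx": 0,"dy": 0,"dz": -1,"yaw": 0},{"claw": 1,"dx": -0.3,"dy": -0.2,"dz": -0.8,"yaw": 0},{"claw": 1,"dx": -0.9,"dy": -1,"dz": 0,"yaw": 0},{"claw": 1,"dx": -0.9,"dy": -1,"dz": 0,"yaw": 0}]'

```text
time_s: 5.15
ee_pos: [514.2, -266.0, 121.2]
ee_rot: [180.0, -0.1, -2.4]
force: [0.4, 1.4, -0.5]
gripper_width: 49.9
```

Request:
drive_tool --moves '[{"claw": 1,"dx": -0.9,"dy": -1,"dz": 0,"yaw": 0},{"claw": 1,"dx": -0.9,"dy": -1,"dz": 0,"yaw": 0},{"claw": 1,"dx": -0.9,"dy": -1,"dz": 0,"yaw": 0},{"claw": 1,"dx": -0.9,"dy": -1,"dz": 0,"yaw": 0}]'

```text
time_s: 5.65
ee_pos: [441.9, -179.5, 123.8]
ee_rot: [180.0, -0.2, -2.5]
force: [-0.6, 0.1, -0.9]
gripper_width: 50.0
```

```bash
python3 go.py 405 -140 26 -2
```

```text
t 5.65 pos [ 441.9 -179.5  123.8] rot [180.   -0.2  -2.5] w 50.0 F [-0.6  0.1 -0.9]
units dx dy dz [-1.95 -1.9   4.88] yaw -0.05 | dx,dy after yaw [-1.91 -1.91  4.89]
```

Request:
drive_tool --moves '[{"claw": 1,"dx": -0.8,"dy": -0.8,"dz": 0.6,"yaw": 0},{"claw": 1,"dx": -0.6,"dy": -0.6,"dz": 0.8,"yaw": 0},{"claw": 1,"dx": 0,"dy": 0,"dz": 1,"yaw": 0},{"claw": 1,"dx": 0,"dy": 0,"dz": 0.9,"yaw": 0},{"claw": 1,"dx": 0,"dy": 0,"dz": 0.4,"yaw": 0}]'

```text
time_s: 6.28
ee_pos: [412.5, -147.5, 52.2]
ee_rot: [179.9, -0.5, -2.4]
force: [-0.3, 0.5, -0.5]
gripper_width: 49.8
```

Request:
drive_tool --moves '[{"claw": 1,"dx": 0,"dy": 0,"dz": 0.2,"yaw": 0},{"claw": 1,"dx": 0,"dy": 0,"dz": 0.1,"yaw": 0}]'

```text
time_s: 6.52
ee_pos: [412.9, -147.7, 46.6]
ee_rot: [179.8, -0.6, -2.4]
force: [1.0, 0.2, -0.9]
gripper_width: 49.8
```

```bash
python3 go.py 405 -140 26 -2;python3 - <<'E'
from h import *
F=grab();s=F["scene"]["color"];cv2.imwrite("pics/b2.png",cv2.resize(s[100:250,190:390],None,fx=4,fy=4,interpolation=cv2.INTER_CUBIC))
E
```

```text
t 6.53 pos [ 412.9 -147.7   46.6] rot [179.8  -0.6  -2.4] w 49.8 F [ 1.   0.2 -0.9]
units dx dy dz [-0.42 -0.37  1.03] yaw -0.04 | dx,dy after yaw [-0.41 -0.37  1.03]
```

View pics/b2.png

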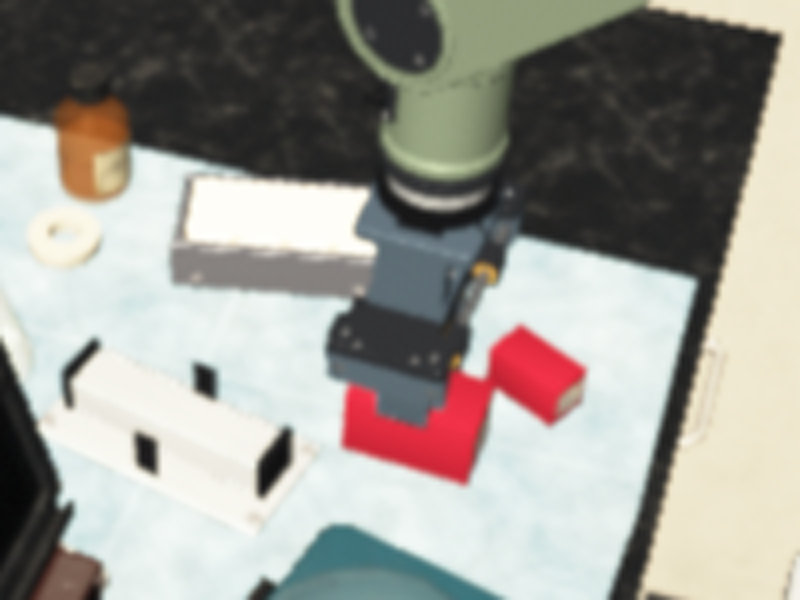

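Request:
drive_tool --moves '[{"claw": 1,"dx": 0,"dy": 0,"dz": 0.5,"yaw": 0},{"claw": 1,"dx": 0,"dy": 0,"dz": 0.3,"yaw": 0},{"claw": 1,"dx": 0,"dy": 0,"dz": 0.2,"yaw": 0},{"claw": 1,"dx": 0,"dy": 0,"dz": 0.1,"yaw": 0}]'

```text
time_s: 7.12
ee_pos: [414.4, -148.2, 25.0]
ee_rot: [179.8, -0.7, -2.4]
force: [-3.9, 1.5, 16.8]
gripper_width: 50.0
```

Request:
drive_tool --moves '[{"claw": 1,"dx": 0,"dy": 0,"dz": -0.08,"yaw": 0},{"claw": -1,"dx": 0,"dy": 0,"dz": 0,"yaw": 0},{"claw": -1,"dx": 0,"dy": 0,"dz": 0,"yaw": 0},{"claw": -1,"dx": 0,"dy": 0,"dz": 0,"yaw": 0},{"claw": -1,"dx": 0,"dy": 0,"dz": 0,"yaw": 0}]'

```text
time_s: 7.75
ee_pos: [414.6, -148.3, 26.4]
ee_rot: [179.8, -0.7, -2.4]
force: [-0.3, -0.7, 0.3]
gripper_width: 86.7
```

Request:
drive_tool --moves '[{"claw": -1,"dx": 0,"dy": 0,"dz": -0.7,"yaw": 0},{"claw": -1,"dx": 0,"dy": 0,"dz": -1,"yaw": 0},{"claw": -1,"dx": 0,"dy": 0,"dz": -1,"yaw": 0},{"claw": -1,"dx": 0,"dy": 0,"dz": -1,"yaw": 0},{"claw": -1,"dx": 0,"dy": 0,"dz": -1,"yaw": 0}]'

```text
time_s: 8.38
ee_pos: [411.6, -147.3, 121.2]
ee_rot: [179.9, -0.4, -2.4]
force: [-0.3, 0.5, -0.7]
gripper_width: 91.3
```

Request:
drive_tool --moves '[{"claw": -1,"dx": 0,"dy": 1,"dz": -0.5,"yaw": -0.5},{"claw": -1,"dx": 0,"dy": 1,"dz": 0,"yaw": -0.5},{"claw": -1,"dx": 0,"dy": 1,"dz": 0,"yaw": -0.5},{"claw": -1,"dx": 0,"dy": 1,"dz": 0,"yaw": -0.2},{"claw": 1,"dx": 0,"dy": 1,"dz": 0,"yaw": 0}]'

```text
time_s: 9.0
ee_pos: [422.8, -248.3, 133.7]
ee_rot: [179.7, -0.6, 12.9]
force: [0.3, 0.6, -0.1]
gripper_width: 84.1
```

```bash
python3 go.py 644 -288.5 140 12.3;python3 - <<'E'
from h import *
F=grab();
s=F["scene"]["color"];cv2.imwrite("pics/d2.png",cv2.resize(s[100:250,190:390],None,fx=4,fy=4,interpolation=cv2.INTER_CUBIC))
s=F["top"]["color"];cv2.imwrite("pics/d1.png",cv2.resize(s,(800,600),interpolation=cv2.INTER_CUBIC))
E
```

```text
t 9.0 pos [ 422.8 -248.3  133.7] rot [179.7  -0.6  12.9] w 84.1 F [ 0.3  0.6 -0.1]
units dx dy dz [10.34  4.42 -0.19] yaw 0.06 | dx,dy after yaw [10.38  4.32 -0.31]
```

View pics/d2.png

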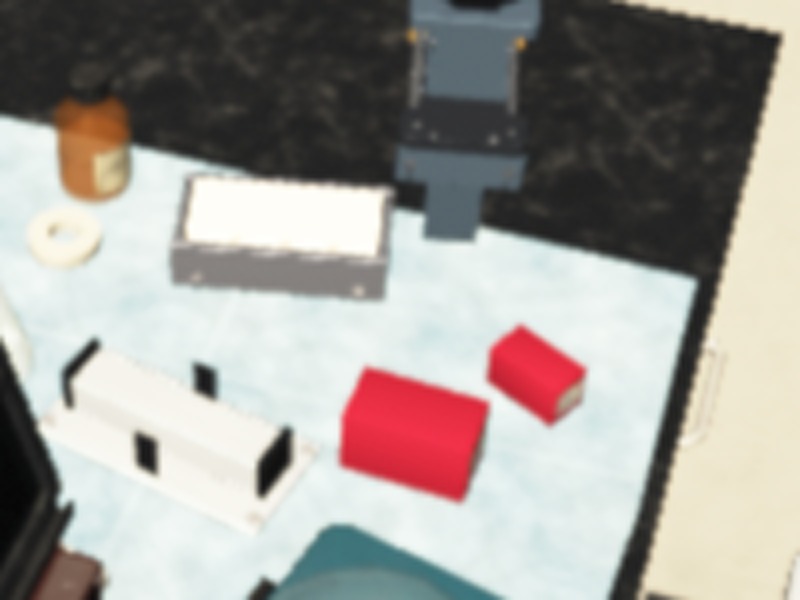

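View pics/d1.png

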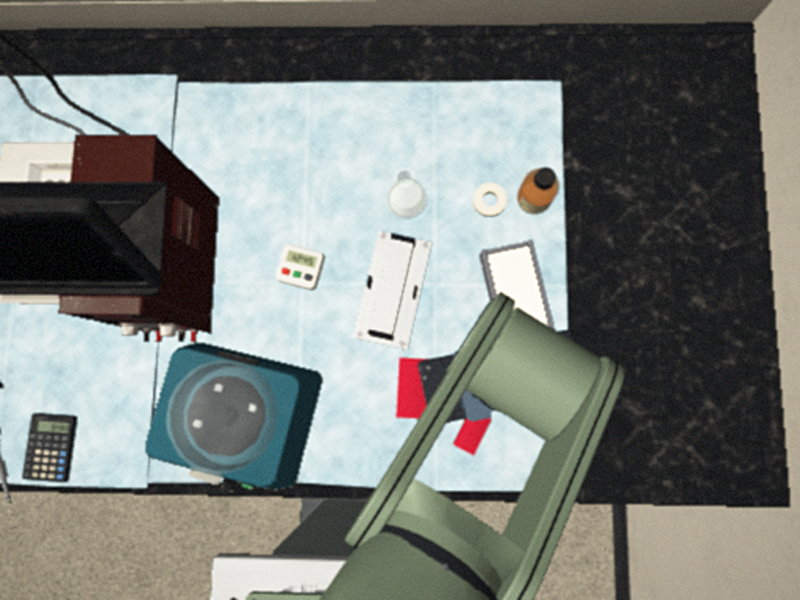

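The kit box stands upright on the free cloth, at scene crop (415,430), and all three plates are still in the cradle. I'll refit the cradle with the box gone and check the camera bias against the box, whose position I now know.

```bash
python3 - <<'E'
from h import *
F=grab();import pickle;pickle.dump(F,open("f1.pkl","wb"))
print("boxscene",fit(F,["scene"],redm,lambda x,y,w:[boxpts(x,y,w,90,50,0,55)],[413,-148,-2]))
print("cradle scene",fit(F,["scene"],nocloth,lambda x,y,w:[boxpts(x,y,w,160,82,0,45)],[558,-307,12.3],pad=4))
c=cam(F["scene"])
m=nocloth(F["scene"]["color"]);im=F["scene"]["color"].copy()
im=cv2.resize(im[130:180,225:300],None,fx=8,fy=8,interpolation=cv2.INTER_CUBIC)
for P,col in((boxpts(558.5,-307,12.3,160,82,0,45),(0,0,255)),(boxpts(558.5,-307,12.3,140,62,46,46),(255,0,0))):
    p=(proj(c,P)-[225,130]+.5)*8
    cv2.polylines(im,[cv2.convexHull(p.astype(np.float32)).astype(int)],True,col)
cv2.imwrite("pics/e.png",im)
E
```

```text
boxscene (array([ 411.98, -147.41,    1.1 ]), np.float64(134.6))
cradle scene (array([ 559.23, -313.04,   13.27]), np.float64(564.5))
```

View pics/e.png

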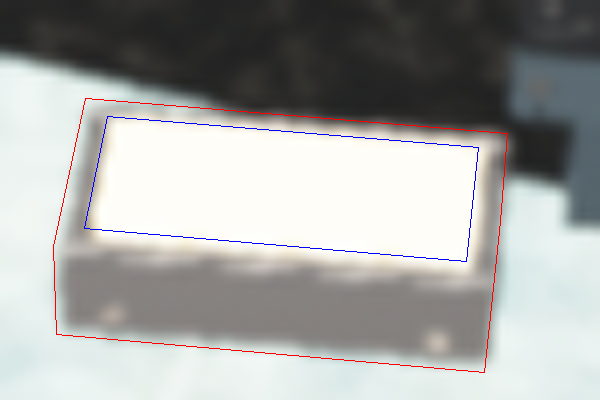

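```bash
cat >> h.py <<'E'
def platefit(F,n,x,y,w,zt=46,p0=None):
    c=cam(F[n]);im=F[n]["color"].astype(float)
    cov=render(c,[boxpts(x,y,w,160,76,zt,zt)],(0,0,512,384))
    mf=lambda im:(np.clip((im.astype(float)[...,2]-140)/113,0,1)*(cov>.9))
    return fit(F,[n],mf,lambda x,y,w:[boxpts(x,y,w,140,62,zt-6,zt)],p0 or [x,y,w],pad=3)
E
python3 - <<'E'
import pickle;from h import *
F=pickle.load(open("f1.pkl","rb"));
print(platefit(F,"scene",558.5,-308,12.7))
F=pickle.load(open("f0.pkl","rb"));
for y in(-307,-309.4,-312): print(fit(F,["top"],nocloth,lambda x,y,w:[boxpts(x,y,w,160,82,0,45),boxpts(555.6,-308.9,-2.6,90,50,46,101)],[558,-307,12.5],pad=3))
E
```

```text
(array([ 556.85, -310.06,   12.48]), np.float64(18.3))
(array([ 559.01, -306.21,   12.36]), np.float64(53.3))
(array([ 559.01, -306.21,   12.36]), np.float64(53.3))
(array([ 559.01, -306.21,   12.36]), np.float64(53.3))
```

Request:
drive_tool --moves '[{"claw": 1,"dx": 1,"dy": 0.4,"dz": 0,"yaw": 0.06},{"claw": 1,"dx": 1,"dy": 0.4,"dz": 0,"yaw": 0},{"claw": 1,"dx": 1,"dy": 0.4,"dz": 0,"yaw": 0},{"claw": 1,"dx": 1,"dy": 0.4,"dz": 0,"yaw": 0},{"claw": 1,"dx": 1,"dy": 0.4,"dz": 0,"yaw": 0}]'

```text
time_s: 9.82
ee_pos: [528.6, -260.2, 134.2]
ee_rot: [180.0, -0.4, 12.3]
force: [0.2, -0.6, -0.3]
gripper_width: 18.2
```

Request:
drive_tool --moves '[{"claw": 1,"dx": 1,"dy": 0.4,"dz": 0.2,"yaw": 0},{"claw": 1,"dx": 1,"dy": 0.4,"dz": 0.2,"yaw": 0},{"claw": 1,"dx": 1,"dy": 0.4,"dz": 0.2,"yaw": 0},{"claw": 1,"dx": 1,"dy": 0.4,"dz": 0.2,"yaw": 0}]'

```text
time_s: 10.32
ee_pos: [615.6, -270.0, 118.1]
ee_rot: [-179.8, -0.3, 12.5]
force: [0.1, -0.4, -0.5]
gripper_width: 0.3
```

```bash
python3 go.py 648 -288 43 12.4
```

```text
t 10.32 pos [ 615.6 -270.   118.1] rot [-179.8   -0.3   12.5] w 0.3 F [ 0.1 -0.4 -0.5]
units dx dy dz [1.37 1.24 3.76] yaw 0.01 | dx,dy after yaw [1.39 1.23 3.75]
```

Request:
drive_tool --moves '[{"claw": 1,"dx": 0.7,"dy": 0.5,"dz": 0,"yaw": 0},{"claw": 1,"dx": 0.5,"dy": 0.5,"dz": 0,"yaw": 0},{"claw": 1,"dx": 0,"dy": 0,"dz": 0.6,"yaw": 0},{"claw": 1,"dx": 0,"dy": 0,"dz": 0.8,"yaw": 0}]'

```text
time_s: 10.82
ee_pos: [644.4, -280.1, 87.9]
ee_rot: [-179.7, -0.2, 12.6]
force: [0.6, -0.3, -0.4]
gripper_width: 0.7
```

```bash
python3 go.py 648 -288 43 12.4
```

```text
t 10.82 pos [ 644.4 -280.1   87.9] rot [-179.7   -0.2   12.6] w 0.7 F [ 0.6 -0.3 -0.4]
units dx dy dz [0.08 0.44 2.24] yaw 0.03 | dx,dy after yaw [0.09 0.43 2.25]
```

Request:
drive_tool --moves '[{"claw": 1,"dx": 0.15,"dy": 0.4,"dz": 0.4,"yaw": 0},{"claw": 1,"dx": 0,"dy": 0,"dz": 0.8,"yaw": 0},{"claw": 1,"dx": 0,"dy": 0,"dz": 0.4,"yaw": 0},{"claw": 1,"dx": 0,"dy": 0,"dz": 0,"yaw": 0}]'

```text
time_s: 11.32
ee_pos: [646.4, -285.9, 50.7]
ee_rot: [-179.5, 0.1, 12.6]
force: [-0.7, 0.6, 0.9]
gripper_width: 0.7
```

```bash
python3 go.py 648 -288 43 12.4;  python3 - <<'E'
from h import *
F=grab();
s=F["scene"]["color"];cv2.imwrite("pics/g2.png",cv2.resize(s[100:200,210:310],None,fx=6,fy=6,interpolation=cv2.INTER_CUBIC))
E
```

```text
t 11.32 pos [ 646.4 -285.9   50.7] rot [-1.795e+02  1.000e-01  1.260e+01] w 0.7 F [-0.7  0.6  0.9]
units dx dy dz [0.06 0.12 0.38] yaw 0.03 | dx,dy after yaw [0.06 0.12 0.38]
```

View pics/g2.png

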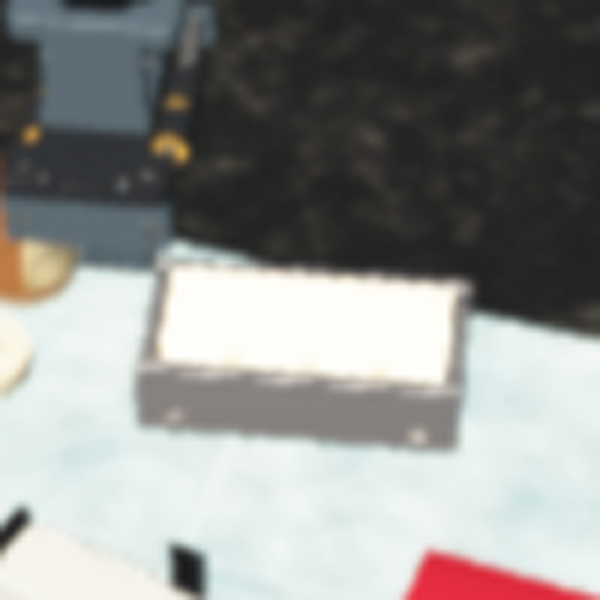

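Request:
drive_tool --moves '[{"claw": 1,"dx": 0.05,"dy": 0.1,"dz": 0.28,"yaw": 0},{"claw": 1,"dx": 0,"dy": 0,"dz": 0.1,"yaw": 0},{"claw": 1,"dx": 0,"dy": 0,"dz": 0,"yaw": 0}]'

```text
time_s: 11.8
ee_pos: [649.3, -288.3, 45.0]
ee_rot: [-179.6, -0.1, 12.6]
force: [0.1, -0.2, -1.0]
gripper_width: 0.7
```

Request:
drive_tool --moves '[{"claw": 1,"dx": 0,"dy": 0,"dz": 0.12,"yaw": 0},{"claw": 1,"dx": 0,"dy": 0,"dz": 0.04,"yaw": 0}]'

```text
time_s: 12.05
ee_pos: [649.4, -288.4, 41.9]
ee_rot: [-179.6, -0.1, 12.6]
force: [-0.6, -0.1, -0.1]
gripper_width: 0.4
```

Request:
drive_tool --moves '[{"claw": 1,"dx": -0.25,"dy": 0,"dz": 0,"yaw": 0},{"claw": 1,"dx": -0.25,"dy": 0,"dz": 0,"yaw": 0},{"claw": 1,"dx": -0.25,"dy": 0,"dz": 0,"yaw": 0}]'

```text
time_s: 12.42
ee_pos: [633.9, -291.7, 41.8]
ee_rot: [-179.6, -0.1, 12.7]
force: [-0.4, 0.1, -0.6]
gripper_width: 0.6
```

Request:
drive_tool --moves '[{"claw": 1,"dx": -0.25,"dy": 0,"dz": 0,"yaw": 0},{"claw": 1,"dx": -0.25,"dy": 0,"dz": 0,"yaw": 0},{"claw": 1,"dx": -0.25,"dy": 0,"dz": 0,"yaw": 0}]'

```text
time_s: 12.8
ee_pos: [617.9, -295.4, 42.1]
ee_rot: [-179.6, -0.1, 12.6]
force: [-0.7, -0.2, 0.4]
gripper_width: 0.4
```

```bash
python3 go.py 648 -288 43 12.4;  python3 - <<'E'
from h import *
F=grab();
s=F["scene"]["color"];cv2.imwrite("pics/g3.png",cv2.resize(s[100:200,210:310],None,fx=6,fy=6,interpolation=cv2.INTER_CUBIC))
E
```

```text
t 12.8 pos [ 617.9 -295.4   42.1] rot [-1.796e+02 -1.000e-01  1.260e+01] w 0.4 F [-0.7 -0.2  0.4]
units dx dy dz [ 1.55 -0.03 -0.04] yaw 0.03 | dx,dy after yaw [ 1.55 -0.04 -0.05]
```

View pics/g3.png

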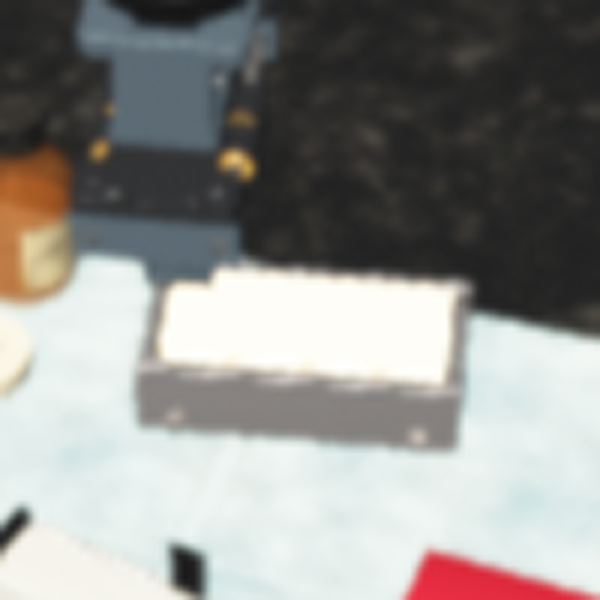

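```bash
python3 - <<'E'
from h import *
F=grab();c=cam(F["scene"]);s=F["scene"]["color"]
print(proj(c,[[617.9,-295.4,42.1],[617.9,-295.4,50]]).round(1))
o=[210,120];k=10
im=cv2.resize(s[120:180,210:290],None,fx=k,fy=k,interpolation=cv2.INTER_CUBIC)
def dr(P,col):
    p=(proj(c,P)-o+.5)*k;cv2.polylines(im,[cv2.convexHull(p.astype(np.float32)).astype(int)],True,col)
dr(boxpts(557.5,-309,12.4,140,62,46,46),(255,0,0))
dr(boxpts(617.9,-295.4,12.6,32,27,42.1,42.1),(0,0,255))
dr(boxpts(617.9,-295.4,12.6,32,27,42.1,100),(0,255,255))
cv2.imwrite("pics/g4.png",im)
E
```

```text
[[239.8 151.9]
 [239.7 149.9]]
```

View pics/g4.png

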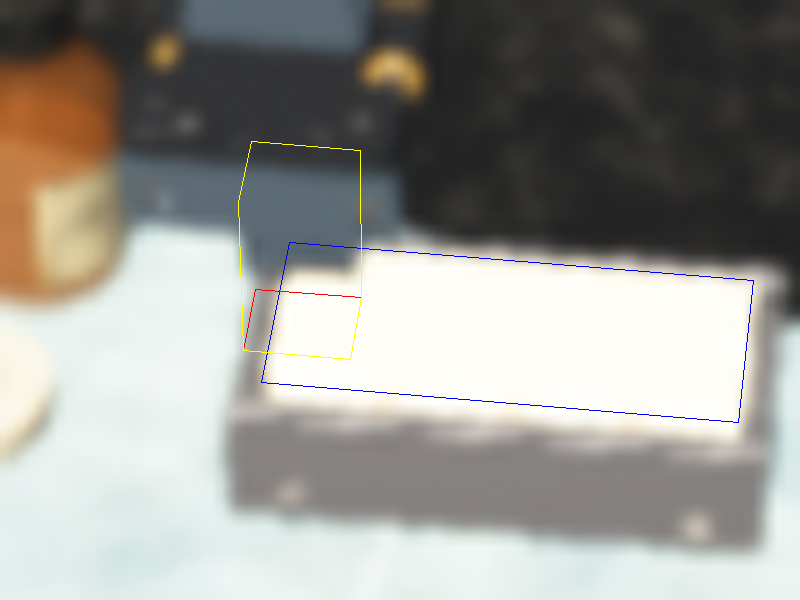

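```bash
python3 - <<'E'
from h import *
import pickle
F=pickle.load(open("f1.pkl","rb"));c=cam(F["scene"]);s=F["scene"]["color"]
o=[270,90];k=8
im=cv2.resize(s[90:165,270:340],None,fx=k,fy=k,interpolation=cv2.INTER_CUBIC)
def dr(P,col):
    p=(proj(c,P)-o+.5)*k;cv2.polylines(im,[cv2.convexHull(p.astype(np.float32)).astype(int)],True,col)
for sg in(1,-1):
  dr(loc(422.8,-248.3,12.9,0,sg*(42+6.75),32,13.5,133.7,133.7),(0,0,255))
  dr(loc(422.8,-248.3,12.9,0,sg*(42+6.75),32,13.5,133.7,212),(0,255,255))
dr(loc(422.8,-248.3,12.9,0,0,76,178,212,212),(0,255,0))
cv2.imwrite("pics/g5.png",im)
E
```

```text
(no output)
```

View pics/g5.png

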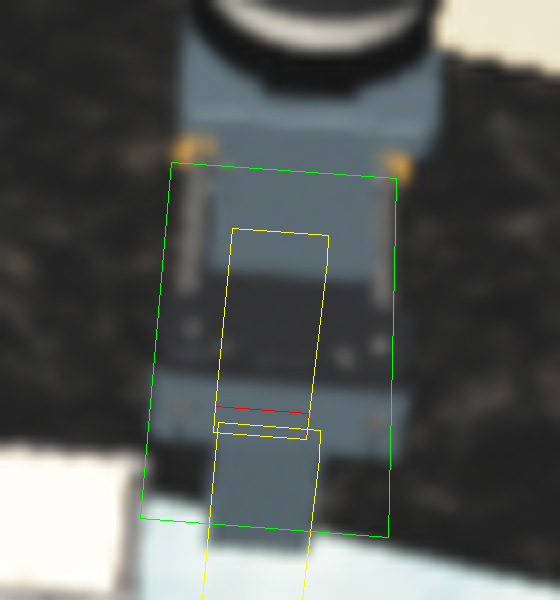

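```bash
python3 - <<'E'
from h import *
import pickle
F=pickle.load(open("f1.pkl","rb"));c=cam(F["scene"])
for Z in(133,140,150,160,170):print(Z,proj(c,loc(422.8,-248.3,12.9,0,42+13.5,0,0,Z,Z)[:1]).round(1),proj(c,loc(422.8,-248.3,12.9,0,89,0,0,Z+79,Z+79)[:1]).round(1))
for Z in(42,50,60,70,80):print(Z,proj(c,loc(617.9,-295.4,12.6,0,13.5,0,0,Z,Z)[:1]).round(1),proj(c,loc(617.9,-295.4,12.6,0,0,0,0,Z,Z)[:1]).round(1))
E
```

```text
133 [[300.6 168.9]] [[302.5 155.5]]
140 [[300.8 167. ]] [[302.8 153.4]]
150 [[301.1 164.2]] [[303.1 150.3]]
160 [[301.4 161.4]] [[303.4 147.3]]
170 [[301.7 158.6]] [[303.7 144.2]]
42 [[239.2 155. ]] [[239.8 151.9]]
50 [[239.1 153. ]] [[239.7 149.9]]
60 [[239.1 150.5]] [[239.7 147.4]]
70 [[239.1 147.9]] [[239.7 144.9]]
80 [[239.  145.4]] [[239.6 142.3]]
```

The fingers sit about 20 to 30 mm higher in the picture than the reported TCP height: the tip shows at v≈147 where the reported z = 42 predicts v≈155. They are passing over the plate without touching it. I'll calibrate the height with a light touch on the plate top, which is known to be at z = 46.

Request:
drive_tool --moves '[{"claw": 1,"dx": 0,"dy": 0,"dz": 0.25,"yaw": 0},{"claw": 1,"dx": 0,"dy": 0,"dz": 0.15,"yaw": 0}]'

```text
time_s: 13.25
ee_pos: [618.8, -295.3, 33.7]
ee_rot: [-179.7, -0.1, 12.6]
force: [-0.3, 0.9, -0.5]
gripper_width: 0.3
```

Request:
drive_tool --moves '[{"claw": 1,"dx": 0,"dy": 0,"dz": 0.1,"yaw": 0}]'

```text
time_s: 13.38
ee_pos: [618.8, -295.1, 31.3]
ee_rot: [-179.6, -0.1, 12.7]
force: [-0.1, 0.8, 1.0]
gripper_width: 0.2
```

Request:
drive_tool --moves '[{"claw": 1,"dx": 0,"dy": 0,"dz": 0.1,"yaw": 0}]'

```text
time_s: 13.5
ee_pos: [618.9, -295.0, 29.0]
ee_rot: [-179.6, -0.1, 12.7]
force: [0.2, 0.0, -0.5]
gripper_width: 0.7
```

Request:
drive_tool --moves '[{"claw": 1,"dx": 0,"dy": 0,"dz": 0.1,"yaw": 0}]'

```text
time_s: 13.62
ee_pos: [618.9, -295.0, 26.7]
ee_rot: [-179.6, -0.1, 12.7]
force: [0.5, -0.3, 0.6]
gripper_width: 0.5
```

Request:
drive_tool --moves '[{"claw": 1,"dx": 0,"dy": 0,"dz": 0.1,"yaw": 0}]'

```text
time_s: 13.75
ee_pos: [618.9, -295.0, 24.6]
ee_rot: [-179.6, -0.1, 12.7]
force: [0.7, 0.6, -0.4]
gripper_width: 0.5
```

```bash
python3 - <<'E'
from h import *
F=grab();
s=F["scene"]["color"];cv2.imwrite("pics/g6.png",cv2.resize(s[120:180,210:290],None,fx=10,fy=10,interpolation=cv2.INTER_CUBIC))
E
```

```text
(no output)
```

View pics/g6.png

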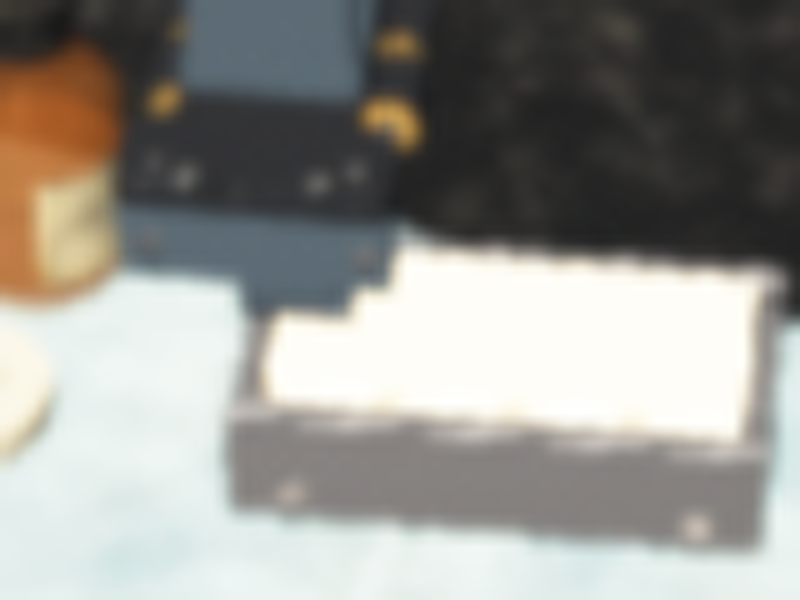

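Request:
drive_tool --moves '[{"claw": 1,"dx": 0,"dy": 0,"dz": 0.1,"yaw": 0}]'

```text
time_s: 13.98
ee_pos: [618.9, -295.0, 22.6]
ee_rot: [-179.6, -0.1, 12.7]
force: [-0.8, -0.5, 0.2]
gripper_width: 0.7
```

Request:
drive_tool --moves '[{"claw": 1,"dx": 0,"dy": 0,"dz": 0.1,"yaw": 0}]'

```text
time_s: 14.1
ee_pos: [618.9, -295.0, 20.5]
ee_rot: [-179.6, -0.1, 12.7]
force: [-0.1, -0.3, -0.6]
gripper_width: 0.2
```

Request:
drive_tool --moves '[{"claw": 1,"dx": 0,"dy": 0,"dz": 0.1,"yaw": 0}]'

```text
time_s: 14.22
ee_pos: [619.0, -295.1, 20.3]
ee_rot: [-179.7, -0.1, 12.7]
force: [-4.2, 1.9, 15.7]
gripper_width: 0.4
```

Contact came at ee z≈20.4, so with the jaws shut the real tip sits about 25.5 mm above the reading. Since I'm already pressing with about 15 N near the rear of the plate, I'll try dragging it forward by friction.

Request:
drive_tool --moves '[{"claw": 1,"dx": -0.25,"dy": 0,"dz": 0.08,"yaw": 0},{"claw": 1,"dx": -0.25,"dy": 0,"dz": 0.08,"yaw": 0},{"claw": 1,"dx": -0.25,"dy": 0,"dz": 0.08,"yaw": 0}]'

```text
time_s: 14.6
ee_pos: [609.9, -299.1, 20.5]
ee_rot: [180.0, -0.9, 12.6]
force: [1.9, 1.8, 5.7]
gripper_width: 0.5
```

```bash
python3 - <<'E'
from h import *
F=grab();
s=F["scene"]["color"];cv2.imwrite("pics/g7.png",cv2.resize(s[120:180,210:290],None,fx=10,fy=10,interpolation=cv2.INTER_CUBIC))
E
```

```text
(no output)
```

View pics/g7.png

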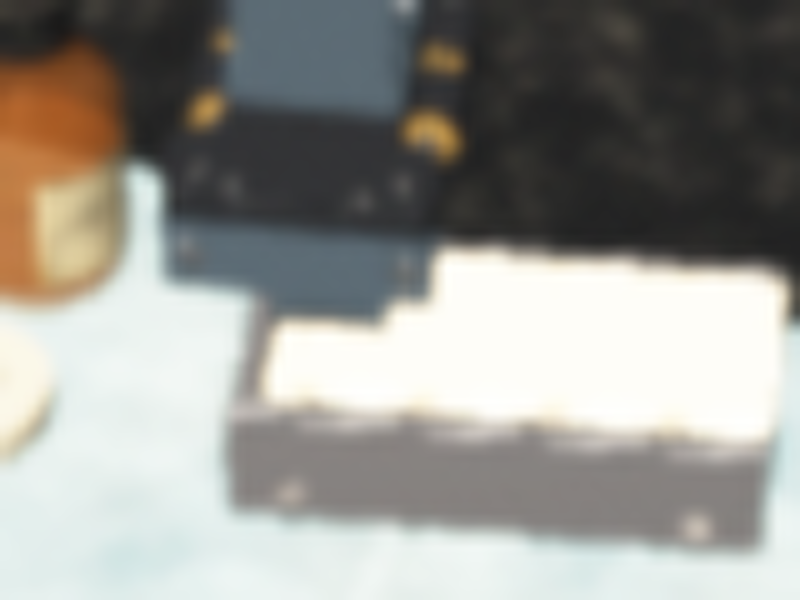

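The drag works: the plate's front end now covers the sill, at crop (780,440).

Request:
drive_tool --moves '[{"claw": 1,"dx": -0.3,"dy": 0,"dz": 0.1,"yaw": 0},{"claw": 1,"dx": -0.3,"dy": 0,"dz": 0.08,"yaw": 0},{"claw": 1,"dx": -0.3,"dy": 0,"dz": 0.08,"yaw": 0}]'

```text
time_s: 15.08
ee_pos: [598.5, -303.5, 20.7]
ee_rot: [179.6, -1.6, 12.6]
force: [2.0, 1.6, 6.1]
gripper_width: 0.5
```

Request:
drive_tool --moves '[{"claw": 1,"dx": -0.3,"dy": 0,"dz": 0.08,"yaw": 0},{"claw": 1,"dx": -0.3,"dy": 0,"dz": 0.08,"yaw": 0},{"claw": 1,"dx": -0.3,"dy": 0,"dz": 0.08,"yaw": 0}]'

```text
time_s: 15.45
ee_pos: [587.2, -308.1, 20.9]
ee_rot: [179.2, -2.4, 12.5]
force: [1.9, 3.0, 5.8]
gripper_width: 0.6
```

```bash
python3 - <<'E'
from h import *
F=grab();
s=F["scene"]["color"];cv2.imwrite("pics/g8.png",cv2.resize(s[120:180,215:295],None,fx=10,fy=10,interpolation=cv2.INTER_CUBIC))
E
```

```text
(no output)
```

View pics/g8.png

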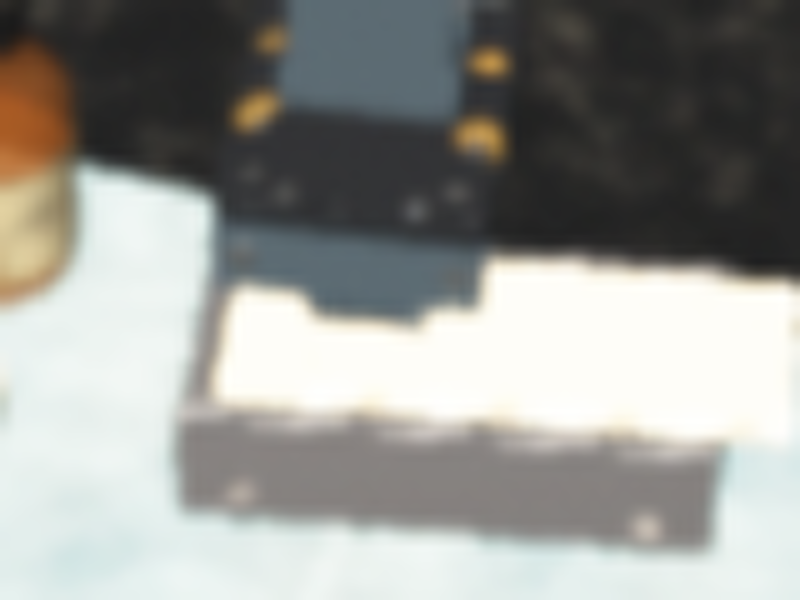

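Overhang is about 20 mm, but pressing while dragging is slowly tilting the tool (pitch is now -2.4°). For the rest I'll lift and push the plate's rear end face, which takes almost no force.

Request:
drive_tool --moves '[{"claw": 1,"dx": 0,"dy": 0,"dz": -0.5,"yaw": 0},{"claw": 1,"dx": 0,"dy": -0.15,"dz": -0.2,"yaw": 0},{"claw": 1,"dx": 0.8,"dy": -0.15,"dz": 0,"yaw": 0},{"claw": 1,"dx": 0.8,"dy": 0,"dz": 0,"yaw": 0},{"claw": 1,"dx": 0,"dy": 0,"dz": 0,"yaw": 0}]'

```text
time_s: 16.18
ee_pos: [618.2, -294.3, 36.8]
ee_rot: [179.2, -2.4, 12.5]
force: [-0.2, -0.0, -1.2]
gripper_width: 0.4
```

```bash
python3 go.py 616.6 -295 17.5 12.4; python3 - <<'E'
from h import *
F=grab();
s=F["scene"]["color"];cv2.imwrite("pics/g9.png",cv2.resize(s[120:180,215:295],None,fx=10,fy=10,interpolation=cv2.INTER_CUBIC))
cl=[557.5,-308.5,12.4]
E
```

```text
t 16.18 pos [ 618.2 -294.3   36.8] rot [179.2  -2.4  12.5] w 0.4 F [-0.2 -0.  -1.2]
units dx dy dz [-0.12  0.01  0.96] yaw 0.02 | dx,dy after yaw [-0.08  0.02  0.96]
```

View pics/g9.png

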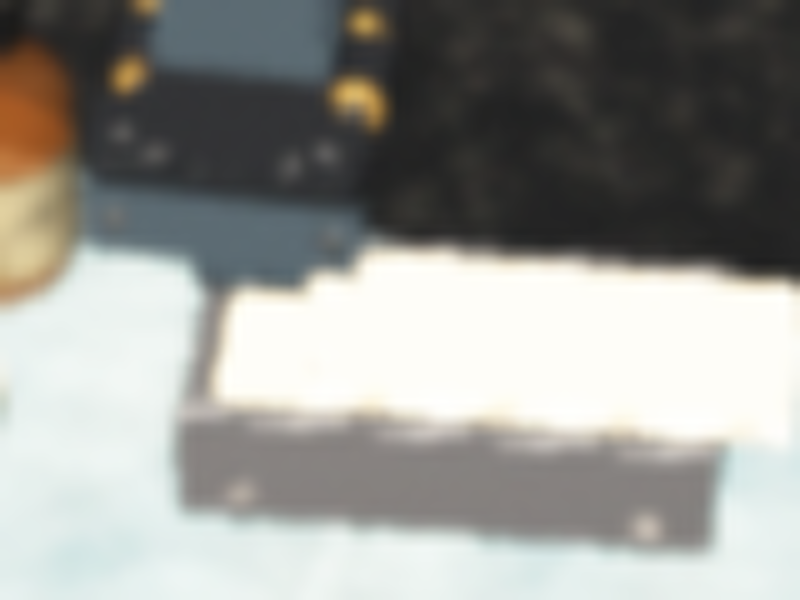

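Request:
drive_tool --moves '[{"claw": 1,"dx": 0.25,"dy": 0,"dz": 0.5,"yaw": 0},{"claw": 1,"dx": 0,"dy": 0,"dz": 0.25,"yaw": 0},{"claw": 1,"dx": 0,"dy": 0,"dz": 0.05,"yaw": 0}]'

```text
time_s: 16.65
ee_pos: [621.4, -293.3, 18.7]
ee_rot: [179.4, -2.2, 12.5]
force: [-0.1, 0.1, -0.8]
gripper_width: 0.3
```

```bash
python3 go.py 616.6 -295 18 12.4
```

```text
t 16.65 pos [ 621.4 -293.3   18.7] rot [179.4  -2.2  12.5] w 0.3 F [-0.1  0.1 -0.8]
units dx dy dz [-0.25  0.03  0.02] yaw 0.01 | dx,dy after yaw [-0.25  0.03  0.03]
```

Request:
drive_tool --moves '[{"claw": 1,"dx": -0.25,"dy": 0,"dz": 0.02,"yaw": 0},{"claw": 1,"dx": -0.25,"dy": 0,"dz": -0.01,"yaw": 0},{"claw": 1,"dx": -0.25,"dy": 0,"dz": -0.01,"yaw": 0},{"claw": 1,"dx": -0.25,"dy": 0,"dz": -0.01,"yaw": 0}]'

```text
time_s: 17.15
ee_pos: [600.6, -298.2, 18.4]
ee_rot: [179.3, -2.2, 12.4]
force: [0.8, 0.3, -1.4]
gripper_width: 0.5
```

```bash
python3 - <<'E'
from h import *
F=grab();
s=F["scene"]["color"];cv2.imwrite("pics/g10.png",cv2.resize(s[120:180,215:295],None,fx=10,fy=10,interpolation=cv2.INTER_CUBIC))
E
```

```text
(no output)
```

View pics/g10.png

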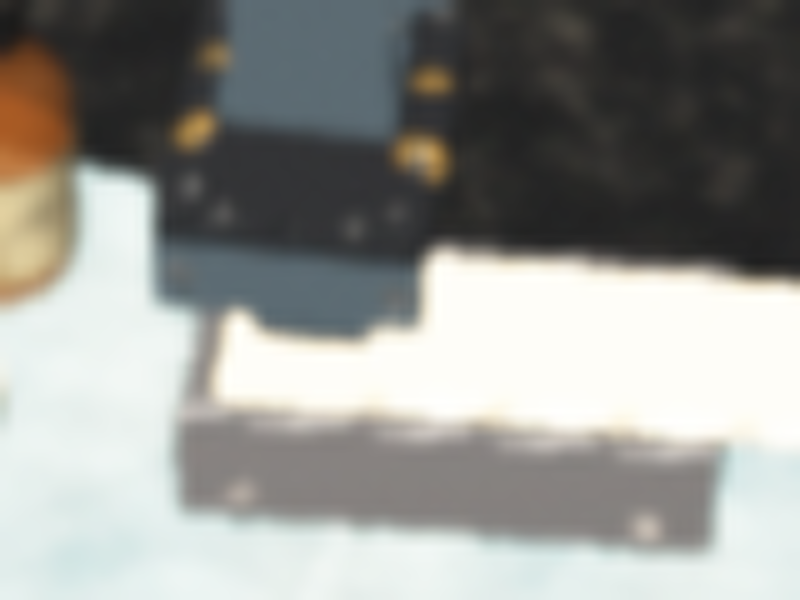

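Request:
drive_tool --moves '[{"claw": 1,"dx": -0.25,"dy": 0,"dz": -0.01,"yaw": 0},{"claw": 1,"dx": -0.15,"dy": 0,"dz": -0.01,"yaw": 0}]'

```text
time_s: 17.5
ee_pos: [592.3, -300.1, 18.7]
ee_rot: [179.3, -2.2, 12.4]
force: [1.1, 0.1, -0.1]
gripper_width: 0.3
```

Request:
drive_tool --moves '[{"claw": 1,"dx": 0.15,"dy": 0,"dz": 0,"yaw": 0},{"claw": 1,"dx": 0.1,"dy": 0,"dz": -0.7,"yaw": 0},{"claw": 1,"dx": 0,"dy": 0,"dz": -0.9,"yaw": 0},{"claw": 1,"dx": 0,"dy": 0,"dz": -0.9,"yaw": 0}]'

```text
time_s: 18.0
ee_pos: [595.1, -298.4, 70.5]
ee_rot: [179.4, -2.1, 12.4]
force: [-0.1, 0.2, 0.2]
gripper_width: 0.5
```

```bash
python3 go.py 600 -298 60 12.4;python3 - <<'E'
from h import *
F=grab();
s=F["scene"]["color"];cv2.imwrite("pics/g11.png",cv2.resize(s[120:180,225:305],None,fx=10,fy=10,interpolation=cv2.INTER_CUBIC))
E
```

```text
t 18.0 pos [ 595.1 -298.4   70.5] rot [179.4  -2.1  12.4] w 0.5 F [-0.1  0.2  0.2]
units dx dy dz [0.23 0.03 0.53] yaw 0.0 | dx,dy after yaw [0.25 0.03 0.52]
```

View pics/g11.png

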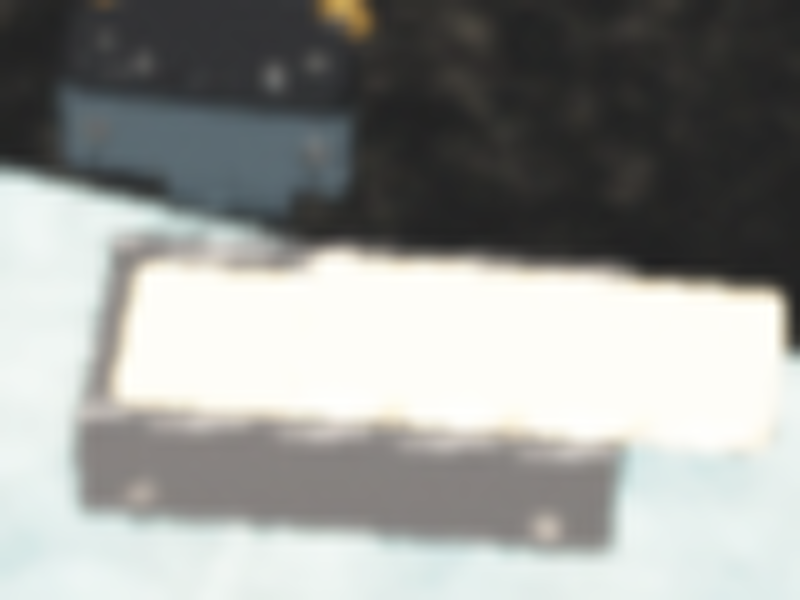

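```bash
python3 - <<'E'
from h import *
F=grab();c=cam(F["scene"]);
a=ray(c,225+770/10-.5,120+448/10-.5,44);b=ray(c,225+786/10-.5,120+287/10-.5,46)
print(a,b,(a+b)/2,np.degrees(np.arctan2(*(a-b)[:2])))
t=np.radians(12.4);ex=np.array([np.cos(t),np.sin(t)]);ey=np.array([-ex[1],ex[0]])
for p in(a,b):d=p[:2]-[557.5,-308.5];print(d@ex,d@ey)
s=F["top"]["color"];cv2.imwrite("pics/t1.png",cv2.resize(s[140:250,270:400],None,fx=6,fy=6,interpolation=cv2.INTER_CUBIC)[:600])
for l in(-102,-100):print(l,[557.5,-310]+ex*l)
E
```

```text
[ 430.24828644 -303.18847549   44.        ] [ 443.43433652 -369.7567789    46.        ] [ 436.84131148 -336.4726272    45.        ] -11.20428278544602
-123.14264904827141 32.513057086765706
-124.55876589142949 -35.33387024636179
-102 [ 457.87942761 -331.90300337]
-100 [ 459.83277217 -331.47353272]
```

View pics/t1.png

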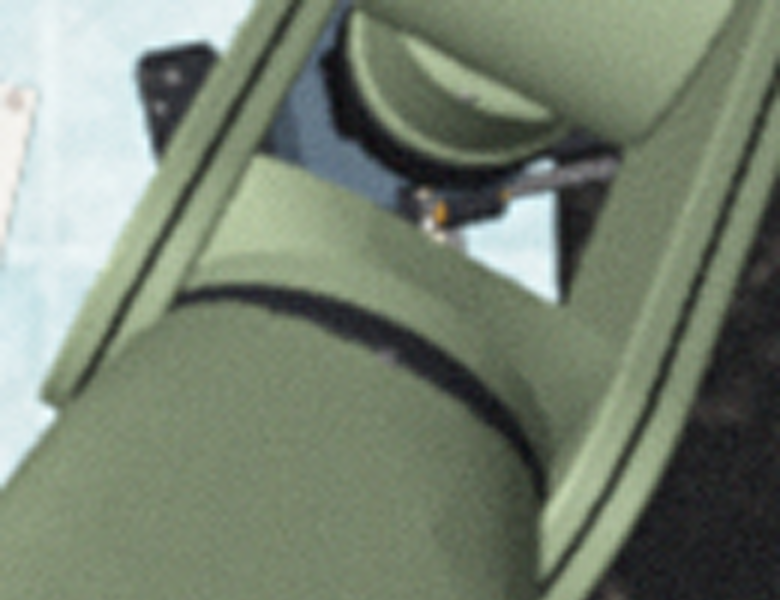

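Request:
drive_tool --moves '[{"claw": -1,"dx": -1,"dy": 0,"dz": 0,"yaw": 0},{"claw": -1,"dx": -1,"dy": 0,"dz": 0,"yaw": 0},{"claw": -1,"dx": -1,"dy": 0,"dz": 0,"yaw": 0},{"claw": -1,"dx": -1,"dy": 0,"dz": 0,"yaw": 0},{"claw": -1,"dx": -1,"dy": 0,"dz": 0,"yaw": 0}]'

```text
time_s: 18.82
ee_pos: [493.4, -318.4, 61.3]
ee_rot: [179.7, -1.8, 12.6]
force: [0.2, -0.2, -0.0]
gripper_width: 47.7
```

Request:
drive_tool --moves '[{"claw": -1,"dx": -0.6,"dy": 0,"dz": 0,"yaw": 0},{"claw": -1,"dx": -0.3,"dy": 0,"dz": 0,"yaw": 0},{"claw": -1,"dx": 0,"dy": 0,"dz": 0,"yaw": 0}]'

```text
time_s: 19.2
ee_pos: [473.8, -322.6, 60.1]
ee_rot: [179.8, -1.8, 12.5]
force: [0.5, 0.1, -0.4]
gripper_width: 77.7
```

```bash
python3 go.py 459 -331.8 3 12.4;python3 - <<'E'
from h import *
F=grab();
s=F["scene"]["color"];cv2.imwrite("pics/i1.png",cv2.resize(s[100:175,225:325],None,fx=8,fy=8,interpolation=cv2.INTER_CUBIC))
E
```

```text
t 19.2 pos [ 473.8 -322.6   60.1] rot [179.8  -1.8  12.5] w 77.7 F [ 0.5  0.1 -0.4]
units dx dy dz [-0.91  0.28  2.83] yaw 0.01 | dx,dy after yaw [-0.82  0.29  2.86]
```

View pics/i1.png

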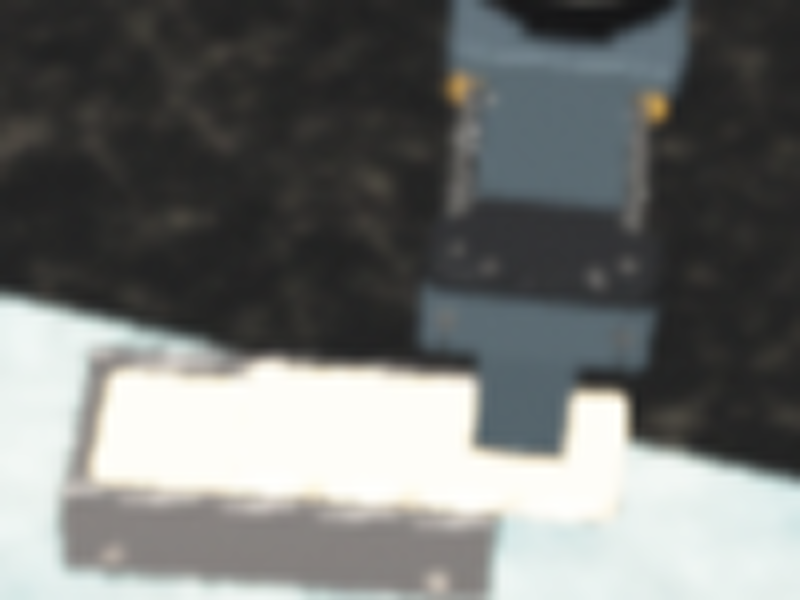

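Request:
drive_tool --moves '[{"claw": -1,"dx": -0.5,"dy": 0.15,"dz": 0,"yaw": 0},{"claw": -1,"dx": -0.3,"dy": 0.15,"dz": 0,"yaw": 0},{"claw": -1,"dx": 0,"dy": 0,"dz": 0,"yaw": 0}]'

```text
time_s: 19.68
ee_pos: [459.9, -332.6, 59.7]
ee_rot: [179.7, -1.8, 12.6]
force: [-0.6, 0.9, 1.3]
gripper_width: 91.2
```

```bash
python3 go.py 459 -331.8 3 12.4
```

```text
t 19.68 pos [ 459.9 -332.6   59.7] rot [179.7  -1.8  12.6] w 91.2 F [-0.6  0.9  1.3]
units dx dy dz [-0.13 -0.06  2.83] yaw 0.02 | dx,dy after yaw [-0.04 -0.05  2.84]
```

Request:
drive_tool --moves '[{"claw": -1,"dx": -0.05,"dy": -0.03,"dz": 0.6,"yaw": 0},{"claw": -1,"dx": -0.05,"dy": 0,"dz": 0.8,"yaw": 0},{"claw": -1,"dx": 0,"dy": 0,"dz": 0.7,"yaw": 0},{"claw": -1,"dx": 0,"dy": 0,"dz": 0.3,"yaw": 0},{"claw": -1,"dx": 0,"dy": 0,"dz": 0,"yaw": 0}]'

```text
time_s: 20.3
ee_pos: [459.2, -331.7, 7.9]
ee_rot: [179.8, -1.8, 12.6]
force: [-0.3, -1.0, -0.0]
gripper_width: 91.3
```

```bash
python3 go.py 459 -331.8 3 12.4;python3 - <<'E'
from h import *
F=grab();
s=F["scene"]["color"];cv2.imwrite("pics/i2.png",cv2.resize(s[110:185,235:335],None,fx=8,fy=8,interpolation=cv2.INTER_CUBIC))
E
```

```text
t 20.3 pos [ 459.2 -331.7    7.9] rot [179.8  -1.8  12.6] w 91.3 F [-0.3 -1.  -0. ]
units dx dy dz [-0.02  0.    0.25] yaw 0.02 | dx,dy after yaw [-0.01  0.    0.25]
```

View pics/i2.png

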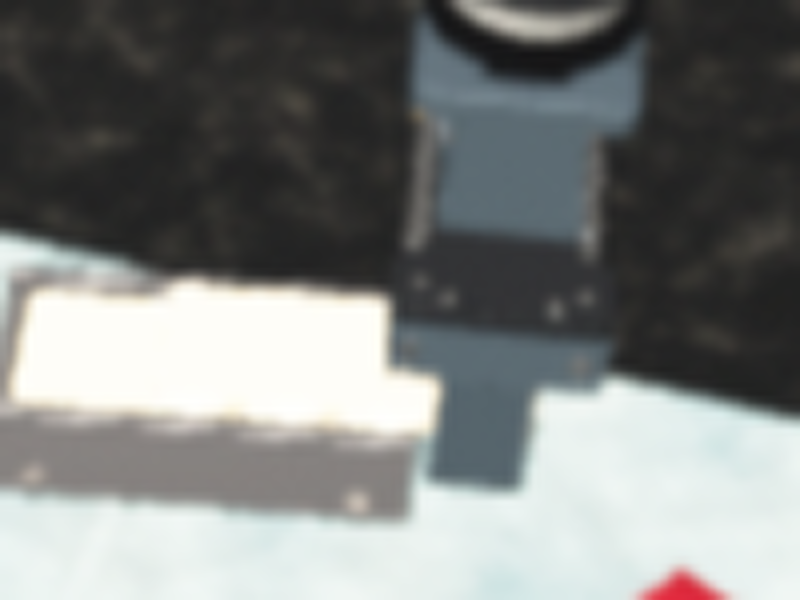

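Request:
drive_tool --moves '[{"claw": -1,"dx": 0,"dy": 0,"dz": 0.3,"yaw": 0},{"claw": -1,"dx": 0,"dy": 0,"dz": 0.1,"yaw": 0}]'

```text
time_s: 20.65
ee_pos: [460.5, -332.5, 1.2]
ee_rot: [179.6, -1.9, 12.6]
force: [0.6, -0.6, 0.0]
gripper_width: 91.0
```

Request:
drive_tool --moves '[{"claw": 1,"dx": 0,"dy": 0,"dz": 0,"yaw": 0},{"claw": 1,"dx": 0,"dy": 0,"dz": 0,"yaw": 0},{"claw": 1,"dx": 0,"dy": 0,"dz": 0,"yaw": 0},{"claw": 1,"dx": 0,"dy": 0,"dz": 0,"yaw": 0},{"claw": 1,"dx": 0,"dy": 0,"dz": 0,"yaw": 0}]' --grip_force 35

```text
time_s: 21.28
ee_pos: [460.1, -331.9, 1.4]
ee_rot: [179.7, -1.9, 12.6]
force: [-0.8, 0.6, 0.5]
gripper_width: 61.3
```

Request:
drive_tool --moves '[{"claw": 1,"dx": 0,"dy": 0,"dz": 0,"yaw": 0},{"claw": 1,"dx": 0,"dy": 0,"dz": 0,"yaw": 0}]'

```text
time_s: 21.52
ee_pos: [460.1, -331.9, 1.3]
ee_rot: [179.7, -1.9, 12.6]
force: [-0.2, 1.0, -0.6]
gripper_width: 61.5
```

```bash
python3 go.py 459 -331.8 3 12.4;python3 - <<'E'
from h import *
F=grab();
s=F["scene"]["color"];cv2.imwrite("pics/i3.png",cv2.resize(s[110:185,235:335],None,fx=8,fy=8,interpolation=cv2.INTER_CUBIC))
E
```

```text
t 21.52 pos [ 460.1 -331.9    1.3] rot [179.7  -1.9  12.6] w 61.5 F [-0.2  1.  -0.6]
units dx dy dz [-0.05 -0.02 -0.09] yaw 0.02 | dx,dy after yaw [-0.05 -0.02 -0.08]
```

View pics/i3.png

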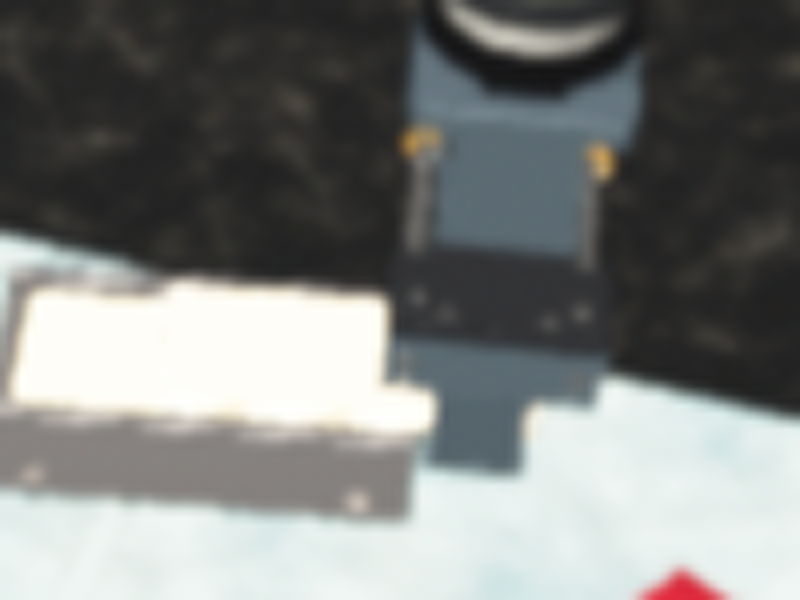

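Request:
drive_tool --moves '[{"claw": 1,"dx": 0,"dy": 0,"dz": 0,"yaw": 0},{"claw": 1,"dx": 0,"dy": 0,"dz": -0.3,"yaw": 0},{"claw": 1,"dx": 0,"dy": 0,"dz": -0.5,"yaw": 0},{"claw": 1,"dx": 0,"dy": 0,"dz": -0.7,"yaw": 0},{"claw": 1,"dx": 0,"dy": 0,"dz": -0.7,"yaw": 0}]' --grip_force 50

```text
time_s: 22.25
ee_pos: [458.2, -332.2, 47.2]
ee_rot: [179.7, -1.8, 12.6]
force: [0.7, 0.1, -1.2]
gripper_width: 61.6
```

```bash
python3 go.py 459 -331.8 3 12.4;python3 - <<'E'
from h import *
F=grab();
s=F["scene"]["color"];cv2.imwrite("pics/i4.png",cv2.resize(s[100:175,235:335],None,fx=8,fy=8,interpolation=cv2.INTER_CUBIC))
E
```

```text
t 22.25 pos [ 458.2 -332.2   47.2] rot [179.7  -1.8  12.6] w 61.6 F [ 0.7  0.1 -1.2]
units dx dy dz [-0.03 -0.02  2.21] yaw 0.02 | dx,dy after yaw [ 0.04 -0.01  2.21]
```

View pics/i4.png

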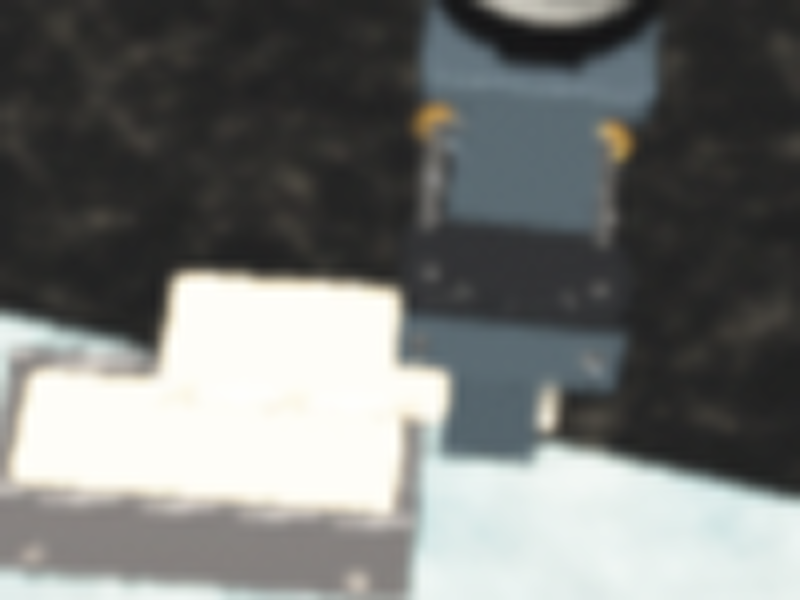

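Request:
drive_tool --moves '[{"claw": 1,"dx": 0,"dy": -0.3,"dz": -0.4,"yaw": 0.2},{"claw": 1,"dx": 0,"dy": -0.6,"dz": -0.2,"yaw": 0.4},{"claw": 1,"dx": 0,"dy": -0.8,"dz": 0,"yaw": 0.4},{"claw": 1,"dx": 0,"dy": -0.8,"dz": 0,"yaw": 0.4},{"claw": 1,"dx": 0,"dy": -0.8,"dz": 0,"yaw": 0.4}]'

```text
time_s: 22.98
ee_pos: [451.1, -264.8, 61.4]
ee_rot: [-179.8, -2.0, -3.8]
force: [0.5, -0.4, -1.7]
gripper_width: 61.6
```

Request:
drive_tool --moves '[{"claw": 1,"dx": 0,"dy": -0.8,"dz": 0,"yaw": 0.4},{"claw": 1,"dx": 0,"dy": -0.8,"dz": 0,"yaw": 0.4},{"claw": 1,"dx": 0,"dy": -0.8,"dz": 0,"yaw": 0.3},{"claw": 1,"dx": 0,"dy": -0.8,"dz": 0,"yaw": 0.2}]'

```text
time_s: 23.48
ee_pos: [459.3, -197.5, 62.3]
ee_rot: [-179.4, -1.8, -15.6]
force: [0.1, -0.3, -1.8]
gripper_width: 61.5
```

```bash
python3 go.py 523.2 -98.7 30 -12.5
```

```text
t 23.48 pos [ 459.3 -197.5   62.3] rot [-179.4   -1.8  -15.6] w 61.5 F [ 0.1 -0.3 -1.8]
units dx dy dz [ 1.7  -5.6   1.73] yaw -0.36 | dx,dy after yaw [ 2.05 -5.51  1.62]
```

Request:
drive_tool --moves '[{"claw": 1,"dx": 0.4,"dy": -0.9,"dz": 0,"yaw": -0.2},{"claw": 1,"dx": 0.4,"dy": -0.9,"dz": 0,"yaw": -0.1},{"claw": 1,"dx": 0.4,"dy": -0.9,"dz": 0,"yaw": 0},{"claw": 1,"dx": 0.4,"dy": -0.9,"dz": 0,"yaw": 0},{"claw": 1,"dx": 0.2,"dy": -0.7,"dz": 0,"yaw": 0}]'

```text
time_s: 24.1
ee_pos: [513.8, -117.6, 65.0]
ee_rot: [-179.4, -1.6, -13.2]
force: [0.7, 0.3, -2.0]
gripper_width: 61.4
```

Request:
drive_tool --moves '[{"claw": 1,"dx": 0.1,"dy": -0.5,"dz": 0,"yaw": 0},{"claw": 1,"dx": 0,"dy": -0.2,"dz": 0.3,"yaw": 0},{"claw": 1,"dx": 0,"dy": 0,"dz": 0,"yaw": 0}]'

```text
time_s: 24.48
ee_pos: [518.5, -102.9, 58.6]
ee_rot: [-179.4, -1.5, -13.2]
force: [-0.6, -0.2, -2.3]
gripper_width: 61.1
```

```bash
python3 go.py 523.2 -98.7 30 -12.5; python3 - <<'E'
from h import *
F=grab();import pickle;pickle.dump(F,open("f2.pkl","wb"))
s=F["scene"]["color"];cv2.imwrite("pics/j1.png",cv2.resize(s[130:240,180:300],None,fx=5.4,fy=5.4,interpolation=cv2.INTER_CUBIC))
s=F["top"]["color"];cv2.imwrite("pics/j2.png",cv2.resize(s[130:240,200:320],None,fx=5.4,fy=5.4,interpolation=cv2.INTER_CUBIC))
E
```

```text
t 24.48 pos [ 518.5 -102.9   58.6] rot [-179.4   -1.5  -13.2] w 61.1 F [-0.6 -0.2 -2.3]
units dx dy dz [ 0.14 -0.24  1.44] yaw -0.08 | dx,dy after yaw [ 0.18 -0.26  1.43]
```

View pics/j1.png

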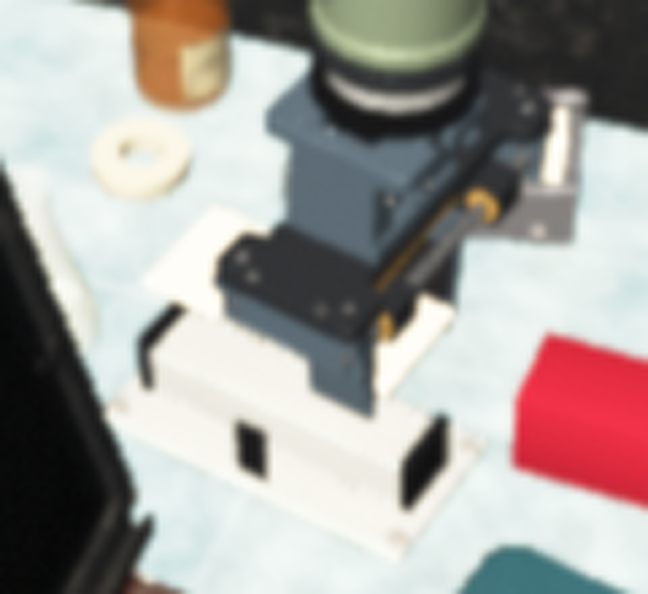

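View pics/j2.png

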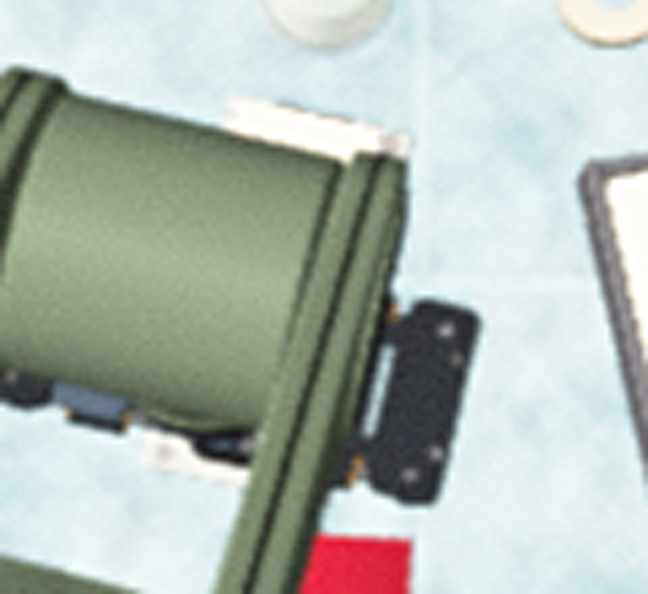

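```bash
cat >> h.py <<'E'
def fitw(F,n,maskf,hullf,p0,d=4,excl=None):
    c=cam(F[n]);full=(0,0,512,384)
    w=cv2.dilate(render(c,hullf(*p0),full),np.ones((2*d+1,2*d+1)))>0
    if excl is not None: w&=~excl
    m=maskf(F[n]["color"])
    q=np.argwhere(w);v0,u0=q.min(0);v1,u1=q.max(0)+1;roi=(u0,v0,u1,v1);W=w[v0:v1,u0:u1];M=m[v0:v1,u0:u1]
    cost=lambda p:(((render(c,hullf(*p),roi)-M)**2)*W).sum()
    x=np.array(p0,float)
    for st in(4,1.5):
        k=len(x);r=minimize(cost,x,method="Nelder-Mead",options=dict(initial_simplex=x+np.vstack([np.zeros(k),np.eye(k)*st]),xatol=.03,fatol=.005));x=r.x
    return x.round(2),round(r.fun,1)
E
python3 - <<'E'
import pickle;from h import *
F=pickle.load(open("f1.pkl","rb"))
print("bed scene",fitw(F,"scene",nocloth,bedh,[570.5,-109.4,-12.5]))
print("bed top",fitw(F,"top",nocloth,bedh,[570.5,-109.4,-12.5]))
print("cradle scene",fitw(F,"scene",nocloth,lambda x,y,w:[boxpts(x,y,w,160,82,0,45)],[557.5,-308.5,12.4],d=3))
F=pickle.load(open("f2.pkl","rb"));c=cam(F["scene"]);k=lambda u,v:(180+u/5.4-.4,130+v/5.4-.4)
for z in(98,103,108):
    P=np.array([ray(c,*k(*p),z)[:2] for p in((215,207),(145,278),(380,398),(455,318))]);print(z,P.round(1).tolist(),P.mean(0).round(1),[np.linalg.norm(P[i]-P[i-1]).round(1) for i in range(4)],[np.degrees(np.arctan2(*(P[a]-P[b])[::-1])).round(1) for a,b in((0,3),(1,2))])
c=cam(F["top"]);k=lambda u,v:(200+u/5.4-.4,130+v/5.4-.4)
print(ray(c,*k(228,100),103),ray(c,*k(383,142),103))
E
```

```text
bed scene (array([ 568.24, -109.62,  -12.59]), np.float64(233.5))
bed top (array([ 571.15, -108.98,  -12.48]), np.float64(25.3))
cradle scene (array([ 559.6 , -312.69,   14.26]), np.float64(259.8))
98 [[626.6, -159.7], [640.5, -102.0], [506.0, -66.1], [488.7, -126.9]] [ 565.5 -113.7] [np.float64(141.7), np.float64(59.3), np.float64(139.3), np.float64(63.2)] [np.float64(-13.4), np.float64(-15.0)]
103 [[624.5, -155.0], [638.4, -97.7], [504.5, -61.9], [487.4, -122.4]] [ 563.7 -109.2] [np.float64(140.9), np.float64(59.0), np.float64(138.5), np.float64(62.9)] [np.float64(-13.4), np.float64(-15.0)]
108 [[622.4, -150.3], [636.2, -93.3], [503.1, -57.7], [486.0, -117.9]] [ 561.9 -104.8] [np.float64(140.2), np.float64(58.7), np.float64(137.8), np.float64(62.5)] [np.float64(-13.4), np.float64(-15.0)]
[640.42529287 -92.27782569 103.        ] [ 622.23008916 -158.7585421   103.        ]
```

Request:
drive_tool --moves '[{"claw": 1,"dx": 0.2,"dy": 0,"dz": 0.5,"yaw": -0.08},{"claw": 1,"dx": 0.1,"dy": 0,"dz": 0.8,"yaw": 0},{"claw": 1,"dx": 0,"dy": 0,"dz": 0.5,"yaw": 0},{"claw": 1,"dx": 0,"dy": 0,"dz": 0.1,"yaw": 0},{"claw": 1,"dx": 0,"dy": 0,"dz": 0,"yaw": 0}]'

```text
time_s: 25.2
ee_pos: [525.6, -105.6, 17.7]
ee_rot: [-179.4, -1.5, -12.6]
force: [0.4, -0.0, -3.1]
gripper_width: 61.3
```

```bash
python3 go.py 523.2 -98.7 5 -12.5; python3 - <<'E'
from h import *
F=grab();import pickle;pickle.dump(F,open("f3.pkl","wb"))
s=F["scene"]["color"];cv2.imwrite("pics/k1.png",cv2.resize(s[150:230,190:290],None,fx=7,fy=7,interpolation=cv2.INTER_CUBIC))
s=F["top"]["color"];cv2.imwrite("pics/k2.png",cv2.resize(s[140:230,215:300],None,fx=6.5,fy=6.5,interpolation=cv2.INTER_CUBIC))
E
```

```text
t 25.2 pos [ 525.6 -105.6   17.7] rot [-179.4   -1.5  -12.6] w 61.3 F [ 0.4 -0.  -3.1]
units dx dy dz [-0.21 -0.3   0.63] yaw -0.01 | dx,dy after yaw [-0.19 -0.31  0.64]
```

View pics/k1.png

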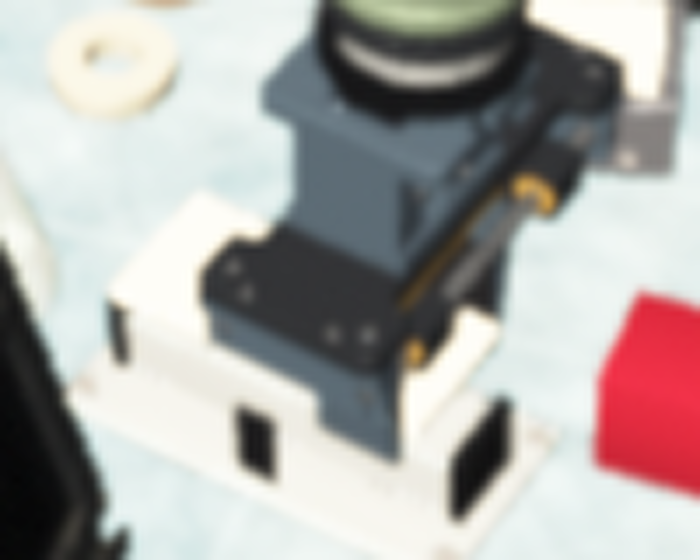

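View pics/k2.png

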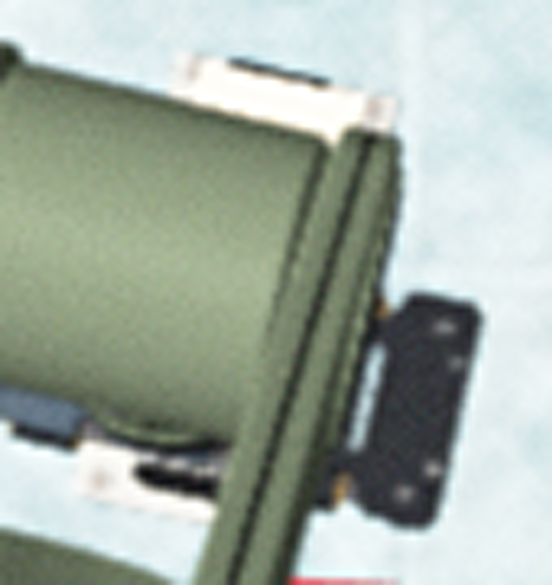

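```bash
python3 - <<'E'
import pickle;from h import *
F=pickle.load(open("f3.pkl","rb"));c=cam(F["scene"]);k=lambda u,v:(190+u/7-.43,150+v/7-.43)
t=np.radians(-12.55);ex=np.array([np.cos(t),np.sin(t)]);ey=np.array([-ex[1],ex[0]])
for z in(58,62.5,66):
    P=np.array([ray(c,*k(*p),z)[:2] for p in((205,192),(108,290),(402,440),(497,325))]);m=P.mean(0);d=m-[568.24,-109.62]
    print(z,m.round(1),"in bed(scene)",(d@ex).round(1),(d@ey).round(1),[np.linalg.norm(P[i]-P[i-1]).round(1) for i in range(4)],[np.degrees(np.arctan2(*(P[a]-P[b])[::-1])).round(1) for a,b in((0,3),(1,2))])
im=cv2.resize(F["scene"]["color"][150:230,190:290],None,fx=8,fy=7,interpolation=cv2.INTER_CUBIC)
def dr(P,col):
    p=(proj(c,P)-[190,150]+.5)*[8,7];cv2.polylines(im,[cv2.convexHull(p.astype(np.float32)).astype(int)],True,col)
dr(boxpts(568.24,-109.62,-12.5,140,62,62.5,62.5),(0,0,255))
dr(loc(568.24,-109.62,-12.5,-78,0,8,36,44,44),(0,200,0))
dr(boxpts(568.24,-109.62,-12.5,180,90,6,6),(255,0,0))
for s in(1,): dr(loc(568.24,-109.62,-12.5,0,s*34.5,18,0,6,42),(255,0,255))
cv2.imwrite("pics/k3.png",im)
c=cam(F["top"]);k=lambda u,v:(215+u/6.5-.42,140+v/6.5-.42)
im=cv2.resize(F["top"]["color"][140:230,215:300],None,fx=6.5,fy=6.5,interpolation=cv2.INTER_CUBIC)
def dr(P,col):
    p=(proj(c,P)-[215,140]+.5)*6.5;cv2.polylines(im,[cv2.convexHull(p.astype(np.float32)).astype(int)],True,col)
dr(boxpts(571.2,-109,-12.5,140,62,62.5,62.5),(0,0,255));dr(boxpts(571.2,-109,-12.5,180,90,6,6),(255,0,0))
for s in(1,-1):dr(loc(571.2,-109,-12.5,78*s,0,8,36,44,44),(0,200,0))
cv2.imwrite("pics/k4.png",im)
E
```

```text
58 [ 573.  -116.2] in bed(scene) 6.1 -5.4 [np.float64(135.3), np.float64(63.8), np.float64(137.0), np.float64(68.3)] [np.float64(-12.5), np.float64(-14.4)]
62.5 [ 571.5 -112.4] in bed(scene) 3.7 -2.0 [np.float64(134.7), np.float64(63.6), np.float64(136.3), np.float64(68.0)] [np.float64(-12.5), np.float64(-14.4)]
66 [ 570.3 -109.4] in bed(scene) 1.9 0.6 [np.float64(134.2), np.float64(63.3), np.float64(135.9), np.float64(67.8)] [np.float64(-12.5), np.float64(-14.4)]
```

View pics/k3.png

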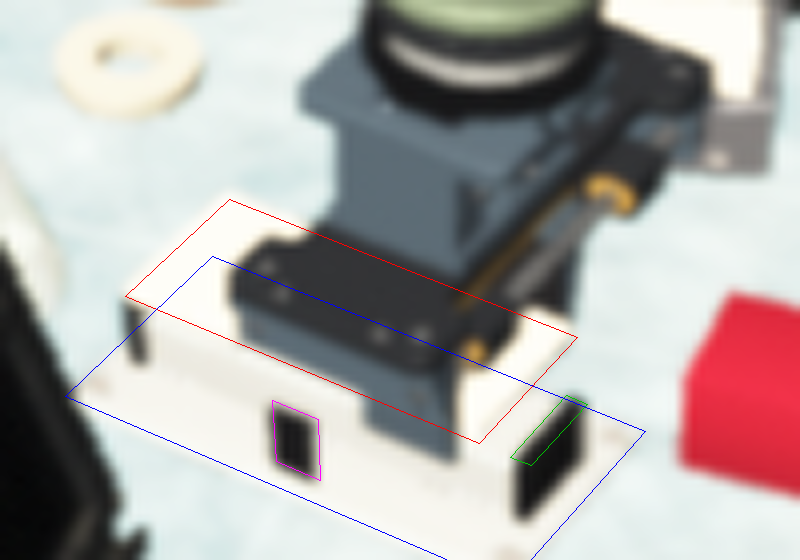

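View pics/k4.png

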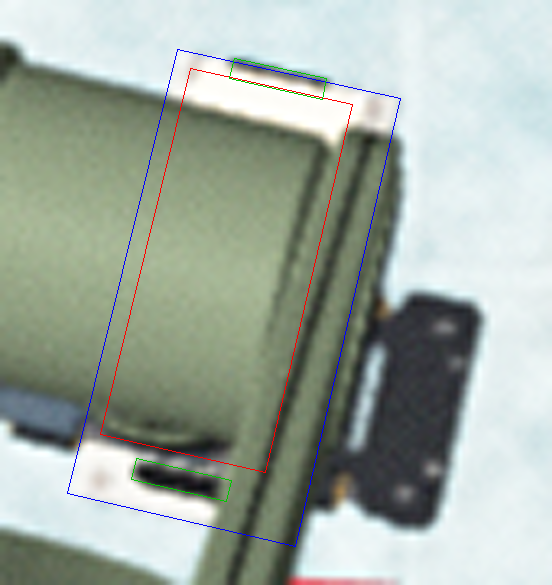

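```bash
python3 - <<'E'
import pickle;from h import *
F=pickle.load(open("f3.pkl","rb"))
def st(n,r,k):
    v0,v1,u0,u1=r;s=F[n]["color"][v0:v1,u0:u1].astype(float);s=np.clip((s-205)*5,0,255).astype(np.uint8)
    return cv2.resize(s,None,fx=k,fy=k,interpolation=cv2.INTER_CUBIC)
cv2.imwrite("pics/k5.png",st("top",(143,170,235,285),14));cv2.imwrite("pics/k6.png",st("scene",(165,230,195,275),9))
E
```

```text
(no output)
```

View pics/k5.png

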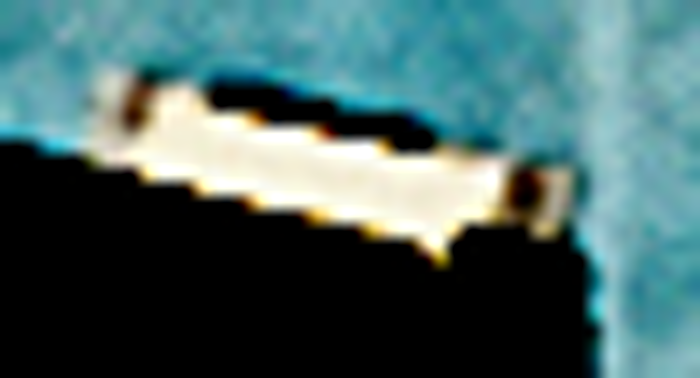

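View pics/k6.png

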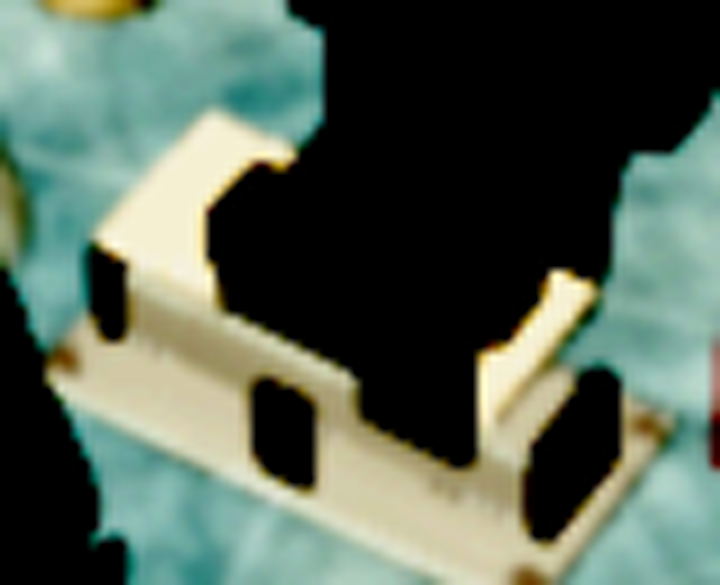

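```bash
python3 - <<'E'
import pickle;from h import *
F=pickle.load(open("f3.pkl","rb"));t=np.radians(-12.5);ex=np.array([np.cos(t),np.sin(t)]);ey=np.array([-ex[1],ex[0]])
def rel(n,k,o,pts,z,b):
    c=cam(F[n])
    for p in pts:
        d=ray(c,o[0]+p[0]/k-.5+.5/k,o[1]+p[1]/k-.5+.5/k,z)[:2]-b;print(n,p,z,(d@ex).round(1),(d@ey).round(1))
for z in(60,64):
  rel("top",14,(235,143),[(210,107),(435,152),(145,92),(505,168)],z,[571.2,-109.])
  rel("scene",9,(195,165),[(213,110),(92,242),(600,288),(498,414)],z,[568.24,-109.6])
rel("top",14,(235,143),[(130,103),(525,187)],6,[571.2,-109.])
rel("scene",9,(195,165),[(65,360),(650,427),(525,578)],6,[568.24,-109.6])
E
```

```text
top (210, 107) 60 73.5 17.6
top (435, 152) 60 74.3 -22.1
top (145, 92) 60 73.6 29.2
top (505, 168) 60 74.2 -34.5
scene (213, 110) 60 74.0 -36.7
scene (92, 242) 60 73.5 28.4
scene (600, 288) 60 -65.5 -36.0
scene (498, 414) 60 -65.7 21.9
top (210, 107) 64 72.5 17.2
top (435, 152) 64 73.3 -22.4
top (145, 92) 64 72.7 28.7
top (505, 168) 64 73.2 -34.7
scene (213, 110) 64 71.6 -33.6
scene (92, 242) 64 71.1 31.3
scene (600, 288) 64 -67.3 -32.9
scene (498, 414) 64 -67.5 24.9
top (130, 103) 6 84.1 38.2
top (525, 187) 6 84.6 -35.7
scene (65, 360) 6 83.7 34.3
scene (650, 427) 6 -83.6 -37.6
scene (525, 578) 6 -81.8 32.5
```

The plate held above the bed is offset by about (+3.5, -2.5) mm in the bed frame; the far edge, front edge and side edges agree in both cameras. I'll correct that and then lower.

Request:
drive_tool --moves '[{"claw": 1,"dx": -0.19,"dy": -0.13,"dz": 0,"yaw": 0},{"claw": 1,"dx": 0,"dy": 0,"dz": 0,"yaw": 0}]'

```text
time_s: 25.55
ee_pos: [522.9, -102.0, 18.8]
ee_rot: [-179.4, -1.6, -12.6]
force: [-0.6, -0.5, -1.6]
gripper_width: 60.9
```

```bash
python3 go.py 522.0 -102.5 -2.5 -12.5
```

```text
t 25.55 pos [ 522.9 -102.    18.8] rot [-179.4   -1.6  -12.6] w 60.9 F [-0.6 -0.5 -1.6]
units dx dy dz [-0.07  0.04  1.06] yaw -0.01 | dx,dy after yaw [-0.04  0.03  1.06]
```

Request:
drive_tool --moves '[{"claw": 1,"dx": 0,"dy": 0,"dz": 0.35,"yaw": 0},{"claw": 1,"dx": 0,"dy": 0,"dz": 0.2,"yaw": 0},{"claw": 1,"dx": 0,"dy": 0,"dz": 0,"yaw": 0}]'

```text
time_s: 25.92
ee_pos: [523.3, -101.9, 7.3]
ee_rot: [-179.4, -1.6, -12.6]
force: [-0.4, 0.2, -1.9]
gripper_width: 61.4
```

```bash
python3 go.py 522.0 -102.5 -2.5 -12.5; python3 - <<'E'
from h import *
F=grab();import pickle;pickle.dump(F,open("f4.pkl","wb"))
def st(n,r,k):
    v0,v1,u0,u1=r;s=F[n]["color"][v0:v1,u0:u1].astype(float);s=np.clip((s-205)*5,0,255).astype(np.uint8)
    return cv2.resize(s,None,fx=k,fy=k,interpolation=cv2.INTER_CUBIC)
cv2.imwrite("pics/l5.png",st("top",(143,170,235,285),14));cv2.imwrite("pics/l6.png",st("scene",(165,230,195,275),9))
E
```

```text
t 25.93 pos [ 523.3 -101.9    7.3] rot [-179.4   -1.6  -12.6] w 61.4 F [-0.4  0.2 -1.9]
units dx dy dz [-0.07  0.05  0.49] yaw -0.01 | dx,dy after yaw [-0.06  0.04  0.49]
```

View pics/l5.png

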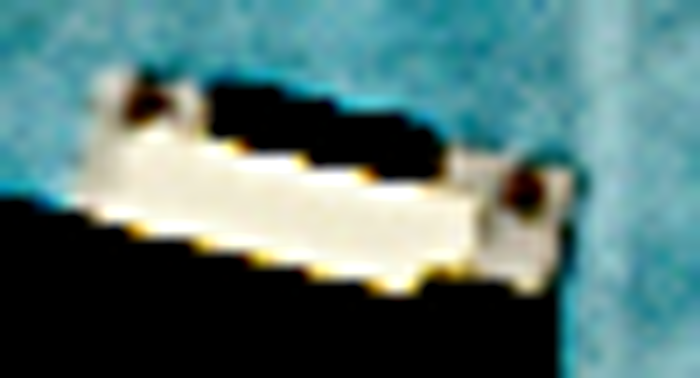

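View pics/l6.png

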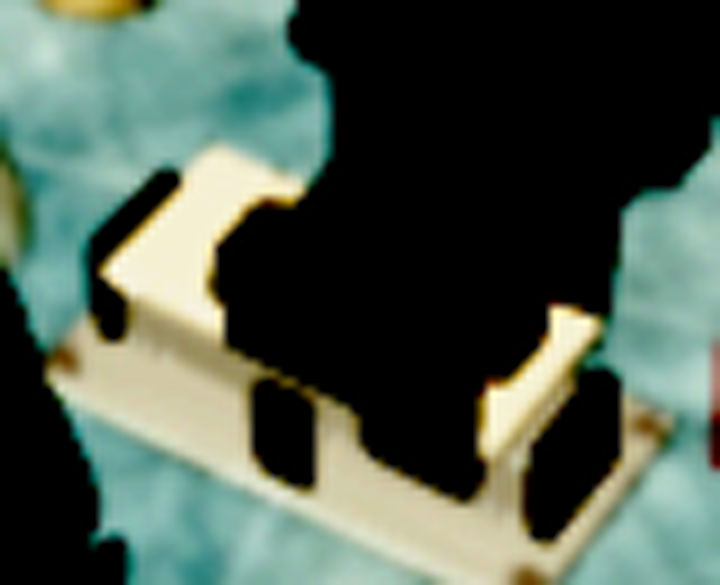

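```bash
python3 - <<'E'
import pickle;from h import *
F=pickle.load(open("f4.pkl","rb"));t=np.radians(-12.5);ex=np.array([np.cos(t),np.sin(t)]);ey=np.array([-ex[1],ex[0]])
def rel(n,k,o,pts,z,b):
    c=cam(F[n])
    for p in pts:
        d=ray(c,o[0]+p[0]/k-.5+.5/k,o[1]+p[1]/k-.5+.5/k,z)[:2]-b;print(n,p,z,(d@ex).round(1),(d@ey).round(1))
for z in(50,53):
  rel("top",14,(235,143),[(240,148),(440,185),(118,125),(480,198)],z,[571.2,-109.])
  rel("scene",9,(195,165),[(213,145),(101,271),(603,322),(488,460)],z,[568.24,-109.6])
rel("scene",9,(195,165),[(252,380),(313,403)],42,[568.24,-109.6])
rel("scene",9,(195,165),[(90,243),(168,170),(530,445),(600,368),(575,365)],44,[568.24,-109.6])
rel("top",14,(235,143),[(205,80),(445,130)],44,[571.2,-109.])
E
```

```text
top (240, 148) 50 69.9 11.9
top (440, 185) 50 71.1 -23.6
top (118, 125) 50 69.2 33.7
top (480, 198) 50 70.4 -30.9
scene (213, 145) 50 71.3 -32.1
scene (101, 271) 50 70.2 29.5
scene (603, 322) 50 -68.8 -32.7
scene (488, 460) 50 -68.0 31.1
top (240, 148) 53 69.2 11.6
top (440, 185) 53 70.4 -23.8
top (118, 125) 53 68.5 33.3
top (480, 198) 53 69.7 -31.1
scene (213, 145) 53 69.6 -29.7
scene (101, 271) 53 68.4 31.6
scene (603, 322) 53 -70.2 -30.3
scene (488, 460) 53 -69.3 33.2
scene (252, 380) 42 11.4 36.0
scene (313, 403) 42 -8.9 34.0
scene (90, 243) 44 83.2 17.5
scene (168, 170) 44 80.6 -20.5
scene (530, 445) 44 -72.8 15.4
scene (600, 368) 44 -74.8 -21.1
scene (575, 365) 44 -67.9 -18.2
top (205, 80) 44 81.9 21.4
top (445, 130) 44 82.4 -21.8
```

Both cameras now put the plate within about 1 mm of the bed centre, so I'll lower it to contact.

Request:
drive_tool --moves '[{"claw": 1,"dx": -0.02,"dy": 0,"dz": 0.25,"yaw": 0},{"claw": 1,"dx": 0,"dy": 0,"dz": 0.1,"yaw": 0},{"claw": 1,"dx": 0,"dy": 0,"dz": 0,"yaw": 0}]'

```text
time_s: 26.4
ee_pos: [523.5, -101.9, 0.2]
ee_rot: [-179.4, -1.7, -12.6]
force: [0.1, -0.3, -2.6]
gripper_width: 61.4
```

Request:
drive_tool --moves '[{"claw": 1,"dx": 0,"dy": 0,"dz": 0.08,"yaw": 0}]'

```text
time_s: 26.52
ee_pos: [523.8, -102.0, -1.4]
ee_rot: [-179.4, -1.7, -12.6]
force: [0.7, 0.3, -1.7]
gripper_width: 61.5
```

Request:
drive_tool --moves '[{"claw": 1,"dx": 0,"dy": 0,"dz": 0.06,"yaw": 0}]'

```text
time_s: 26.65
ee_pos: [523.8, -102.0, -2.5]
ee_rot: [-179.4, -1.7, -12.6]
force: [-2.4, 1.6, 7.9]
gripper_width: 61.6
```

Request:
drive_tool --moves '[{"claw": 1,"dx": 0,"dy": 0,"dz": 0.05,"yaw": 0}]'

```text
time_s: 26.78
ee_pos: [523.8, -102.0, -2.6]
ee_rot: [-179.4, -1.7, -12.6]
force: [-5.1, 1.4, 11.8]
gripper_width: 61.7
```

Contact came at ee z = -2.5 and I had predicted -2.7, so the plate is on the bar. I'll check the picture before letting go.

```bash
python3 - <<'E'
from h import *
F=grab();import pickle;pickle.dump(F,open("f5.pkl","wb"))
def st(n,r,k):
    v0,v1,u0,u1=r;s=F[n]["color"][v0:v1,u0:u1].astype(float);s=np.clip((s-205)*5,0,255).astype(np.uint8)
    return cv2.resize(s,None,fx=k,fy=k,interpolation=cv2.INTER_CUBIC)
cv2.imwrite("pics/m6.png",st("scene",(165,230,195,275),9))
E
```

```text
(no output)
```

View pics/m6.png

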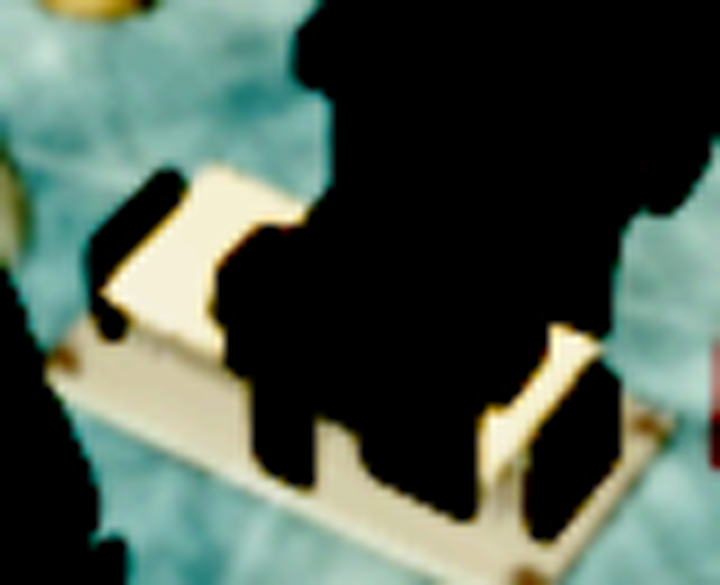

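Request:
drive_tool --moves '[{"claw": 1,"dx": 0,"dy": 0,"dz": -0.03,"yaw": 0},{"claw": -1,"dx": 0,"dy": 0,"dz": 0,"yaw": 0},{"claw": -1,"dx": 0,"dy": 0,"dz": 0,"yaw": 0},{"claw": -1,"dx": 0,"dy": 0,"dz": 0,"yaw": 0},{"claw": -1,"dx": 0,"dy": 0,"dz": 0,"yaw": 0}]'

```text
time_s: 27.5
ee_pos: [525.1, -102.3, -1.3]
ee_rot: [-179.4, -1.9, -12.6]
force: [-0.0, -0.4, -0.5]
gripper_width: 91.2
```

Request:
drive_tool --moves '[{"claw": -1,"dx": 0,"dy": 0,"dz": -0.4,"yaw": 0},{"claw": -1,"dx": 0,"dy": 0,"dz": -0.7,"yaw": 0},{"claw": -1,"dx": 0,"dy": 0,"dz": -0.9,"yaw": 0},{"claw": -1,"dx": 0,"dy": 0,"dz": -1,"yaw": 0},{"claw": -1,"dx": 0,"dy": 0,"dz": -1,"yaw": 0}]'

```text
time_s: 28.12
ee_pos: [521.9, -102.5, 83.2]
ee_rot: [-179.4, -1.9, -12.6]
force: [-0.7, -0.2, -0.3]
gripper_width: 91.4
```

Request:
drive_tool --moves '[{"claw": -1,"dx": -0.5,"dy": 0.8,"dz": -0.7,"yaw": 0},{"claw": -1,"dx": -0.8,"dy": 1,"dz": -0.4,"yaw": 0},{"claw": -1,"dx": -0.8,"dy": 1,"dz": 0,"yaw": 0},{"claw": -1,"dx": -0.8,"dy": 1,"dz": 0,"yaw": 0},{"claw": -1,"dx": -0.8,"dy": 1,"dz": 0,"yaw": 0}]'

```text
time_s: 28.75
ee_pos: [423.8, -184.5, 107.3]
ee_rot: [-179.5, -2.2, -12.4]
force: [-0.0, -0.0, 0.3]
gripper_width: 91.1
```

Request:
drive_tool --moves '[{"claw": -1,"dx": -0.8,"dy": 1,"dz": 0,"yaw": 0},{"claw": -1,"dx": -0.4,"dy": 1,"dz": 0,"yaw": 0},{"claw": -1,"dx": 0,"dy": 1,"dz": 0,"yaw": 0},{"claw": -1,"dx": 0,"dy": 1,"dz": 0,"yaw": 0},{"claw": -1,"dx": 0,"dy": 0.5,"dz": 0,"yaw": 0}]'

```text
time_s: 29.38
ee_pos: [371.7, -271.2, 107.9]
ee_rot: [-179.6, -2.1, -12.6]
force: [0.3, 0.4, 0.1]
gripper_width: 91.2
```

```bash
python3 - <<'E'
from h import *
F=grab();import pickle;pickle.dump(F,open("f6.pkl","wb"))
cv2.imwrite("pics/n1.png",cv2.resize(F["scene"]["color"][100:250,190:390],None,fx=4,fy=4,interpolation=cv2.INTER_CUBIC))
cv2.imwrite("pics/n2.png",cv2.resize(F["top"]["color"][90:290,160:400],None,fx=3,fy=3,interpolation=cv2.INTER_CUBIC))
E
```

```text
(no output)
```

View pics/n1.png

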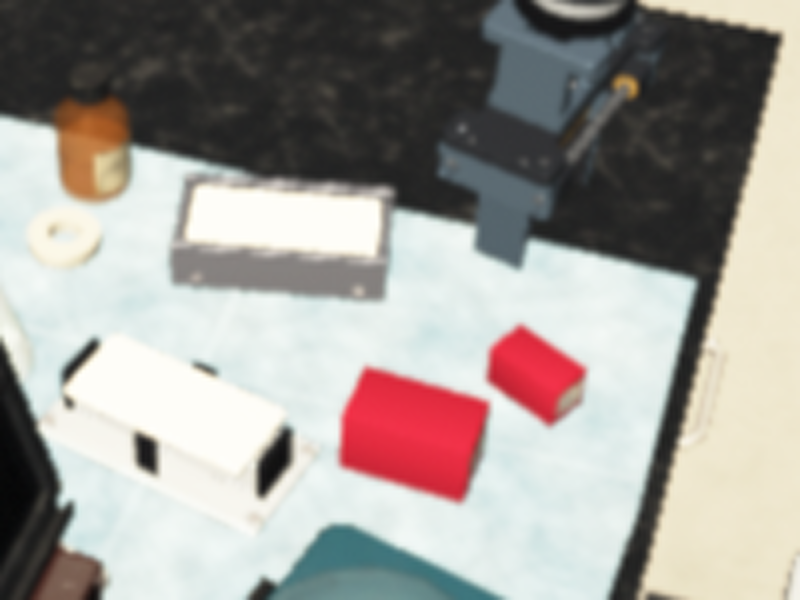

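View pics/n2.png

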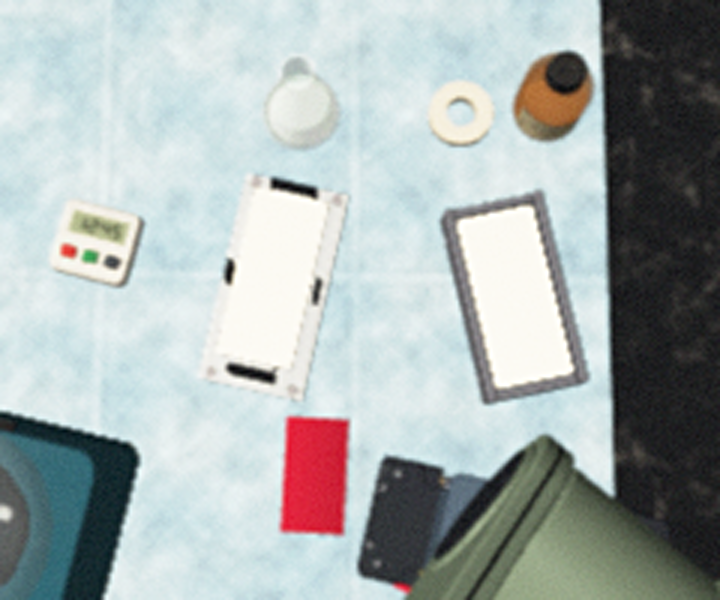

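```bash
python3 - <<'E'
from h import *
import pickle;F=pickle.load(open("f6.pkl","rb"))
def st(n,r,k):
    v0,v1,u0,u1=r;s=F[n]["color"][v0:v1,u0:u1].astype(float);s=np.clip((s-190)*4,0,255).astype(np.uint8)
    return cv2.resize(s,None,fx=k,fy=k,interpolation=cv2.INTER_CUBIC)
a=st("top",(145,227,225,280),7);b=st("scene",(180,235,195,275),7);b=cv2.copyMakeBorder(b[:, :400],0,a.shape[0]-b.shape[0],0,0,cv2.BORDER_CONSTANT)
cv2.imwrite("pics/o.png",np.hstack([a,b]))
W=lambda im:np.clip((im.astype(float).min(2)-234)/14,0,1)
for n,p in(("top",[571.2,-109,-12.5]),("scene",[568.2,-109.6,-12.5])):print(n,fitw(F,n,W,lambda x,y,w:[boxpts(x,y,w,140,62,42,42)],p,d=3))
E
```

```text
top (array([ 572.37, -109.39,  -11.27]), np.float64(215.2))
scene (array([ 570.19, -109.52,  -12.84]), np.float64(26.6))
```

View pics/o.png

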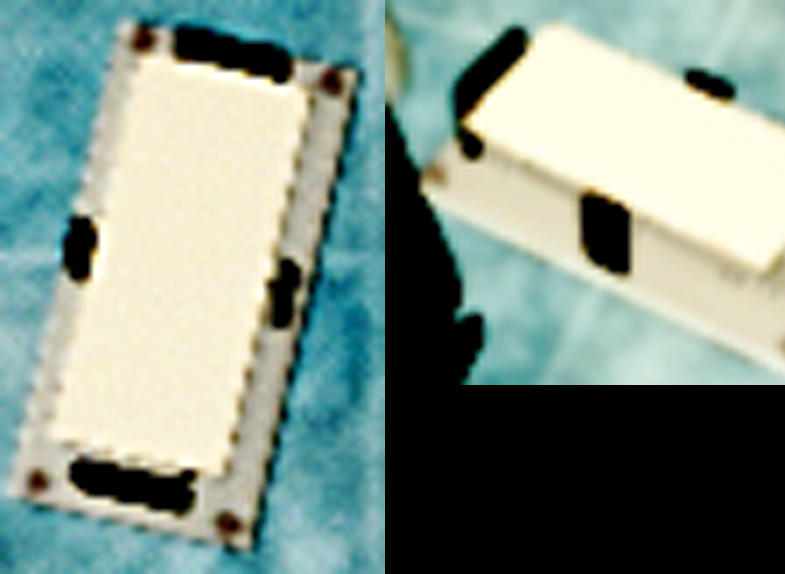

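The plate lies flat between the stops and tabs, within about 2 mm of the bed centre in both views. The box is upright, the cradle plates are in place and the bystanders look untouched, so I'm handing it in.

```bash
python3 -c "
from workcell import job,telemetry
print(job.job_done());s=telemetry.state();print(s['time_s'],s['force'])"
```

```text
the job is handed in; nothing more can be done
None
the job is handed in; nothing more can be done
```

The top plate is on the casting bed and the job is handed in, at about 29.5 s of the 61 s allowed. The system reported no verdict.

**What I did**
- **Kit box:** I took the larger of the two red boxes off the stack and stood it upright on the free cloth, near (413, -148).
- **Sliding the plate:** I drew the top plate out about 52 mm. The first 30 mm was a friction drag with the shut fingertips; the rest was a light push on its rear end face.
- **Lifting and placing:** I pinched the overhanging end across its 62 mm width, lifted it, corrected a (+3.5, -2.5) mm offset above the bed, lowered it to contact and released.

**Last checks**
- **Plate on the bed:** it lies between the stops and tabs, 1–2 mm from the bed centre in each camera. The top camera's fit was poor: it read the plate turned by 1.2°, while the scene camera read 0.3°.
- **Everything else:** in the last pictures the box stands upright, the two lower plates sit in the cradle, and the bystanders look where they were. The open gripper is clear of everything.

**What disagreed**
- **Tool height:** a touch on the plate showed the shut fingertips about 25 mm higher than the reported TCP height. My first push went over the plate without touching it, and the kit box was gripped shallower than I intended.
- **Tool tilt:** the drag left the tool tilted about 2°, and I did not correct it.
- **Cameras:** the two cameras differed by 2–3 mm along the bed.

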